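Set the washed casting plates out to dry and close the bath

ROBOT

A 6-joint arm with a two-finger parallel gripper is mounted at the origin on the work surface. World frame = base frame: x ahead of the robot, y to its left, z up, the work surface at z = 0. Lengths are in m, angles in rad, forces in N, time in s.
With the tool pointing down it reaches from about 0.3 to 0.875 m from the base axis. Payload 4.2 kg.
Tool frame: the origin (TCP) lies midway between the tips of the shut fingers; the grasp point (between the pads) lies 19 mm behind it; x points along the fingers, y is the direction in which the jaws open and shut, and the axes are right-handed (so a half turn about x gives the same grasp; the last joint's range is limited). The gripper opens to 85 mm and grips with 20 to 120 N. Pads are 22 mm wide; open, the fingers measure 114 mm over their backs; the gripper's body (76 mm by 85 mm) begins 54 mm behind the grasp point. The pads swing forward as they close: fully open they stand 13 mm farther back than shut.
Start: joints at [1.252, 0.32, 1.565, -0, 1.257, -0.02], TCP at [0.169, 0.55, 0.231] pointing down, gripper open.
Joint ranges: [-3.11, 3.11], [-0.84, 2.01], [0.21, 2.61], [-1.34, 4.49], [0.05, 2.63], [-2.56, 2.56]. Speed limits (rad/s): [2.57, 2.57, 3.14, 3.14, 3.14, 3.14].

INTERFACE

Orientations are given as a rotation vector (axis times angle).
In Python, from station import ctrl gives the robot as it stands. The module is installed in compiled form; this text tells all that it offers.
- The arm moves only by the shell command python3 -m handwheel 'ROWS' [FORCE]. ROWS is JSON, one flat list of numbers, 7 for each row, row after row: the turn, a rotation vector about the tool's x, y, z in rad, then the shift along the tool's x, y, z in m, then the finger opening in m, from 0 to 0.0854. In form: [wx, wy, wz, x, y, z, gripper, wx, wy, wz, x, y, z, gripper, ...]. A call has 1 to 5 rows; each row is the pose to reach, as a shift and turn from the pose measured when the call began, along the tool's axes at that moment; what a row does not reach only later rows make up. A row lasts 1/12 s, in which the tool goes at most 41.7 mm and 7.16 degrees, less where a joint would pass 70% of its speed; a pose out of reach is approached as far as the arm can. A call with a gripper value outside its range is refused whole. The fingers move at their own pace and stop on an object; FORCE is the grip in N (left out, the last holds). Time passes only in rows, so rows that repeat a pose let the fingers close. It gives the time, the measured TCP pose, the force and the opening at its end, in the units of the state.
- ctrl.get_state(): the state, without advancing time (a new reading comes with each control period).
- ctrl.camera(name): name is "scene" or "top"; returns a dict with "color" (384x512x3 uint8, red, green, blue), "vertical_fov" (degrees; the focal length in pixels is half the picture's height over the tangent of half this angle, whatever the lens; pixels are square), "cx", "cy" (the principal point, pixels), "eye" and "rotation" of the camera in the world. Camera axes: x right, y down, z forward; pixel columns grow to the right and rows downward; lengths in m; the calibration is good to about 2 mm. A picture is of the moment at which its call begins. There is no depth.
- ctrl.finish_job(): hands the job in, once; it reports no verdict.
The state is a dict: "t": time; "qpos": joint angles; "joint_vel": joint speeds; "tau": joint torques, N m; "position": TCP position; "tool_rot": TCP orientation; "force": force on the tool from outside, world axes, zero at the start; "torque": the same for the moment, N m; "gripper_width": finger opening in m.
Only numpy, scipy, OpenCV 4.12 (cv2) and the standard library are available. Lean on these libraries where they do the work, as an engineer would, in place of code of your own. Each camera call takes 0.05 s, during which the arm holds its last target. There are 200 camera calls.

TASK

Finish the wash-up of the casting kit: lift every casting plate out of the wash bath and lean it against the low wall of the drying stand, banded end up, its foot on the stand's floor against the black curb, plates side by side. When all are leaning, swing the bath's lid gently down until it is shut; and, before or after, push the yellow casting base square and flush into the blue parking corner, long side along the bar that runs away from the robot. Leave everything else on the bench where it is, and if something gets knocked aside put it right.

Things in the scene. Friction and masses are not known exactly. Their poses are not given: they have to be found in the camera images.
- bath: Fixed open-topped steel wash bath, 170 mm (its x) by 230 mm (its y), rim 100 mm above the bench, walls 6 mm, inner floor 6 mm up. Origin: centre of its underside on the bench; its x axis points away from the robot, to the hinged side.
- carrier: White carrier fixed in the bath (same frame as the bath). Three slots 12 mm wide run along its x, at y = -60, 0, +60 mm; their walls reach 61 mm above the bench. A plate stands upright in a slot on the bath's inner floor, 56 mm of it above the rim; draw it straight up.
- lid (a joint): The bath's grey lid, 8 mm thick, hinged along the far (+x) rim: 0 closed flat on the rim, positive open (rad), pi/2 upright; it starts tipped back a little past upright. The hinge is stiff: the lid stays where it is left and must be swung all the way down. It cannot close while a plate stands in the bath.
- lid_hinge (a point): Middle of the lid's hinge line, on the far rim of the bath (the line runs along the bath's y). From it the lid reaches about 170 mm to its free edge.
- lid_handle (a point): Black knob on the lid's upper (outer) face near its free edge, on the lid's centre line; it faces away from the robot while the lid stands open.
- stand: Fixed drying stand 120 (x, away from the robot) x 350 mm (y). Origin: underside centre. Floor 8 mm thick; robot-side steel wall, top 88 mm above the bench, inner face at x = -17 mm, 12 mm thick; black foot curb, top 23 mm above the bench, inner face at x = +17 mm. A plate with its foot at the curb leans towards the robot on the wall's top edge, 0.31 rad off upright. Room for 3: y = -105, 0, 105 mm.
- corner: Fixed blue parking corner on the bench: two fence bars 20 mm high and 12 mm thick. Origin: the inner corner at bench level. One bar runs from it along -y of its frame (160 mm) and blocks motion to +x; the other along -x (150 mm) and blocks motion to +y. The base parked flush has its centre at x = -60, y = -30 mm of this frame, its long sides along x.
- base_center (a point): Centre (half-way up, 30 mm) of the yellow casting base, a loose solid block 120 mm (its x) by 60 mm (its y) by 60 mm tall, about 0.35 kg, standing on the bench; it slides when pushed.
- plate0_center (a point): Centre of the blue casting plate with white top band: a loose stiff flat board 80 mm wide (its x), 8 mm thick (its y), 150 mm tall (its z, up to the banded end), about 0.15 kg. It starts standing in a slot of the bath, or is absent.
- plate0_foot (a point): Middle of the lower edge of the blue plate, 75 mm below its centre along its z.
- plate1_center (a point): Centre of the green casting plate with white top band: a loose stiff flat board 80 mm wide (its x), 8 mm thick (its y), 150 mm tall (its z, up to the banded end), about 0.15 kg. It starts standing in a slot of the bath, or is absent.
- plate1_foot (a point): Middle of the lower edge of the green plate, 75 mm below its centre along its z.
- plate2_center (a point): Centre of the orange casting plate with white top band: a loose stiff flat board 80 mm wide (its x), 8 mm thick (its y), 150 mm tall (its z, up to the banded end), about 0.15 kg. It starts standing in a slot of the bath, or is absent.
- plate2_foot (a point): Middle of the lower edge of the orange plate, 75 mm below its centre along its z.
- tubes: Bystander, not to be disturbed: white rack of blue-capped tubes, 84 x 162 x 84 mm. Origin: centre of its underside.
- wash_bottle: Bystander, not to be disturbed: white wash bottle, 64 mm across, 140 mm tall. Origin: centre of its underside.
- reagent: Bystander, not to be disturbed: amber bottle, 60 mm across, 130 mm tall. Origin: centre of its underside.
- beaker: Bystander, not to be disturbed: glass beaker, 70 mm across, 85 mm tall. Origin: centre of its underside.
- tipbox: Bystander, not to be disturbed: blue pipette-tip box, 85 x 120 x 60 mm. Origin: centre of its underside.
- timer: Bystander, not to be disturbed: white bench timer, 60 x 70 x 22 mm. Origin: centre of its underside.
Not all that is in view belongs to the job. Leave any pink or red look-alike of the part that bears base_center alone.

How it is judged:
On the way, in this order (a step that is already met when the one before it is completed fails the run):
1. every plate leans against the stand's wall, foot at the curb (x of plate0_foot in the frame of stand between 0.003 and 0.022 m and z of each of plate0_foot, plate1_foot, plate2_foot in the frame of stand below 0.015 m and x of each of plate0_center, plate1_center, plate2_center in the frame of stand below 0 m and y of plate0_center in the frame of stand between -0.15 and 0.15 m and angle between plate0_center's own z axis and vertical between 0.15 and 0.45 rad and angle between the x axis of each of plate0_center, plate1_center, plate2_center and the y axis of stand, either way round below 0.12 rad and x of plate1_foot in the frame of stand between 0.003 and 0.022 m and y of plate1_center in the frame of stand between -0.15 and 0.15 m and angle between plate1_center's own z axis and vertical between 0.15 and 0.45 rad and x of plate2_foot in the frame of stand between 0.003 and 0.022 m and y of plate2_center in the frame of stand between -0.15 and 0.15 m and angle between plate2_center's own z axis and vertical between 0.15 and 0.45 rad and distance between plate0_center and plate1_center above 0.075 m and distance between each of plate0_center, plate1_center and plate2_center above 0.075 m), for 0.2 s.
2. the bath's lid is shut (value of joint lid below 0.05 rad), for 0.2 s.
At the end, for the whole second after the job is handed in: Each plate: on the stand's floor, foot within about 10 mm of the curb, leaning on the wall by 0.15-0.45 rad, square to it within 0.12 rad, centres over 75 mm apart. Lid under 0.05 rad. Base within 4 mm of both bars, square within 0.04 rad. All at rest (all of step 1 and x of base_center in the frame of corner between -0.064 and -0.055 m and y of base_center in the frame of corner between -0.034 and -0.025 m and z of base_center in the frame of corner below 0.034 m and angle between the x axis of base_center and the x axis of corner, either way round below 0.04 rad and value of joint lid below 0.05 rad and linear speed of each of plate0, plate1, plate2, base below 0.02 m/s); the robot touches nothing.
It fails at once if a bystander is moved by more than 40 mm (distance of any of tubes, wash_bottle, reagent, beaker, tipbox, timer from where it was at the start of the episode above 0.04 m).
It fails at once if the lid is slammed (swings shut faster than 3 rad/s) (velocity of joint lid below -3 rad/s).
Of plate0, plate1, plate2 only 2 to 3 are there at a start; the rules pass over those that are not, and their reading is None.
At some moment in a run one of base may be knocked a few centimetres aside while the robot is not near it.
It also fails if it takes over 210 s, if anything falls off the work surface, if the arm or the gripper's body presses on something with over 40 N, if the wrist force passes 120 N, or if a joint passes its speed limit or range.

## Working session

There is one attempt and no reset: what is moved stays moved. The work goes in short steps, Python scripts to look and compute and a shell command to move; the robot and the scene stay as the last step left them, time stands still between calls to the robot, and variables do not carry over. Pictures are saved under pics/ and viewed, about 12 in all and at most 16, crops included, and the job is handed in when it is done.

```bash
mkdir -p pics; ls; cat > h.py <<'E'
import numpy as np, cv2
from scipy.spatial.transform import Rotation as R
from station import ctrl
def snap(n,fn=None):
    c=ctrl.camera(n); im=cv2.cvtColor(c["color"],cv2.COLOR_RGB2BGR)
    if fn: cv2.imwrite("pics/"+fn,im)
    return c,im
def f(c): return 192/np.tan(np.radians(c["vertical_fov"])/2)
def ray(c,u,v):
    d=np.array([(u-c["cx"])/f(c),(v-c["cy"])/f(c),1.]); return np.array(c["eye"]),np.array(c["rotation"])@d
def plane(c,u,v,z):
    e,d=ray(c,u,v); return e+d*(z-e[2])/d[2]
def proj(c,p):
    q=np.array(c["rotation"]).T@(np.array(p)-c["eye"]); return c["cx"]+f(c)*q[0]/q[2],c["cy"]+f(c)*q[1]/q[2]
def st():
    s=ctrl.get_state(); return s,np.array(s["position"]),R.from_rotvec(s["tool_rot"])
E
python3 - <<'E'
from h import *
for n in("scene","top"):
    c,im=snap(n); cv2.imwrite(f"pics/{n}0.png",cv2.resize(im,(768,576),interpolation=cv2.INTER_CUBIC)); cv2.imwrite(f"/tmp/{n}0.png",im)
    print(n,{k:v for k,v in c.items() if k!="color"})
s,p,r=st(); print(s); print(r.as_matrix().round(3))
E
```

```text
pics
scene {'vertical_fov': 43.13310967783651, 'cx': 260.99003125034227, 'cy': 194.65060416202664, 'eye': array([0.38821554, 1.2304998 , 1.14106272]), 'rotation': array([-0.18800876,  2.79927982, -1.31403413])}
top {'vertical_fov': 57.937150488141135, 'cx': 255.73137901828198, 'cy': 191.3338091978206, 'eye': array([0.36258482, 0.03033817, 1.02488772]), 'rotation': array([-2.10135693,  2.12402708, -0.19522838])}
{'t': 0.1, 'qpos': array([ 1.25201838e+00,  3.20251822e-01,  1.56553698e+00, -8.16792604e-06,
        1.25737923e+00, -1.99883258e-02]), 'joint_vel': array([ 0.00046433, -0.00223793, -0.0016197 ,  0.00033544, -0.00120624,
       -0.00067331]), 'tau': array([-1.55209698e-03, -4.16411948e+01, -2.34702229e+01, -1.34440706e-04,
        4.91447441e-03,  1.32723392e-05]), 'position': array([0.16912625, 0.54913715, 0.23056041]), 'tool_rot': array([ 0.23329294,  1.55830289, -0.23574172]), 'force': array([-0.554892  , -1.01391838, -0.47608394]), 'torque': array([-0.00419548, -0.00569156, -0.01872417]), 'gripper_width': 0.0856182737708429}
[[-0.     0.294  0.956]
 [-0.001  0.956 -0.294]
 [-1.    -0.002 -0.   ]]
```

View pics/scene0.png

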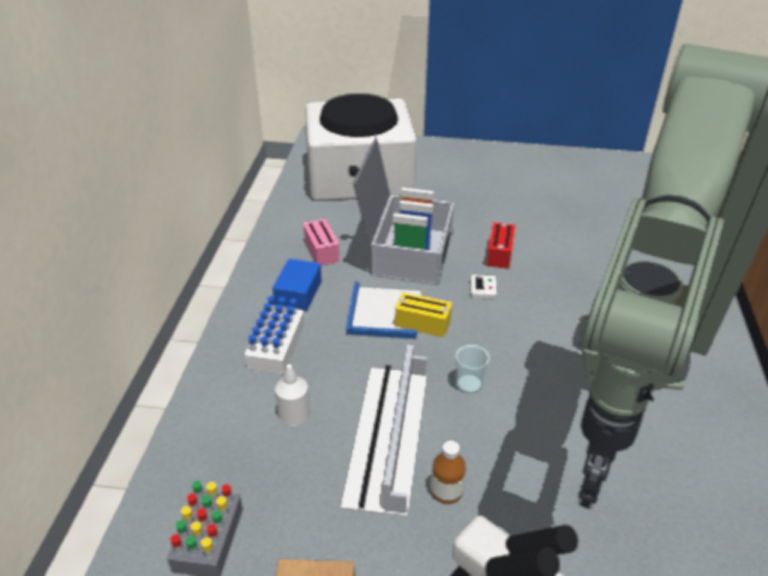

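View pics/top0.png

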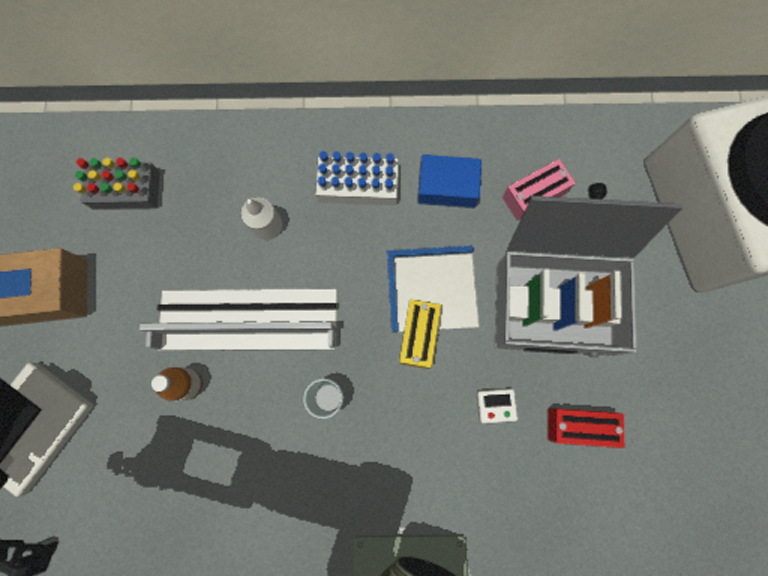

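```bash
sed -i 's/np.array(c\["rotation"\])/R.from_rotvec(c["rotation"]).as_matrix()/' h.py; python3 - <<'E'
from h import *
c,im=snap("top"); cv2.imwrite("/tmp/t.png",im); hsv=cv2.cvtColor(im,cv2.COLOR_BGR2HSV)
print(R.from_rotvec(c["rotation"]).as_matrix().round(3))
def W(u,v,z): return plane(c,u,v,z)[:2].round(4)
def mask(lo,hi,amin=60):
    m=cv2.inRange(hsv,np.array(lo),np.array(hi)); m=cv2.morphologyEx(m,cv2.MORPH_CLOSE,np.ones((5,5)))
    return [k for k in cv2.findContours(m,0,1)[0] if cv2.contourArea(k)>amin]
for nm,lo,hi in(("yellow",(20,120,90),(33,255,255)),("blue",(100,130,50),(122,255,255)),("green",(45,120,30),(85,255,255)),("orange",(5,140,60),(16,255,255))):
    for k in mask(lo,hi):
        b=cv2.boxPoints(cv2.minAreaRect(k)); print(nm,cv2.contourArea(k),b.round(1).tolist(),"z.06",[W(*q,.06).tolist() for q in b])
# enlarged crops
cr=np.hstack([cv2.resize(im[155:250,255:325],(490,599)) ]); cv2.imwrite("pics/c1.png",cr)
cv2.imwrite("pics/c2.png",cv2.resize(im[125:245,325:465],(798,599*798//699),interpolation=cv2.INTER_CUBIC)[:600])
# rough known: stand
for nm,q,z in (("stand TL",(108,194),.008),("TR",(224,193),.008),("bathrim",(338,168),.1),("",(423,170),.1),("",(423,234),.1),("",(338,232),.1)): print(nm,W(*q,z))
E
```

```text
[[-0.009 -0.981  0.195]
 [-1.     0.012  0.011]
 [-0.013 -0.195 -0.981]]
yellow 869.5 [[265.70001220703125, 242.0], [272.29998779296875, 199.10000610351562], [293.8999938964844, 202.5], [287.29998779296875, 245.3000030517578]] z.06 [[0.4121, 0.0151], [0.5317, -0.0053], [0.5214, -0.066], [0.4024, -0.0442]]
blue 237.0 [[370.0, 186.0], [382.0, 186.0], [382.0, 219.0], [370.0, 219.0]] z.06 [[0.5661, -0.2827], [0.5657, -0.3165], [0.472, -0.309], [0.4724, -0.2758]]
blue 294.5 [[-0.0, 180.0], [19.0, 180.0], [19.0, 197.0], [0.0, 197.0]] z.06 [[0.5968, 0.7785], [0.5962, 0.7231], [0.5463, 0.7169], [0.5469, 0.7717]]
blue 278.5 [[257.70001220703125, 166.89999389648438], [314.0, 163.3000030517578], [317.3999938964844, 216.60000610351562], [261.1000061035156, 220.1999969482422]] z.06 [[0.6261, 0.0348], [0.6347, -0.1271], [0.4807, -0.13], [0.4724, 0.0269]]
blue 1215.5 [[278.3999938964844, 134.6999969482422], [280.70001220703125, 102.69999694824219], [320.8999938964844, 105.69999694824219], [318.5, 137.6999969482422]] z.06 [[0.723, -0.0267], [0.8236, -0.036], [0.8122, -0.1551], [0.7122, -0.1436]]
blu
[... 222 characters left out ...]
7537, 0.024]]
green 172.0 [[348.8999938964844, 215.0], [352.79998779296875, 182.3000030517578], [362.29998779296875, 183.39999389648438], [358.3999938964844, 216.10000610351562]] z.06 [[0.4842, -0.2179], [0.5776, -0.2348], [0.5739, -0.2615], [0.4808, -0.2441]]
orange 249.0 [[106.0, 245.0], [126.0, 245.0], [126.0, 265.0], [106.0, 265.0]] z.06 [[0.4082, 0.4571], [0.4076, 0.4014], [0.3535, 0.398], [0.354, 0.453]]
orange 299.5 [[390.0, 184.0], [406.0, 184.0], [406.0, 217.0], [390.0, 217.0]] z.06 [[0.5712, -0.3395], [0.5707, -0.3846], [0.4769, -0.3758], [0.4773, -0.3316]]
stand TL [0.5622 0.4854]
TR [0.561  0.1367]
bathrim [ 0.6093 -0.1859]
 [ 0.6006 -0.4173]
 [ 0.4266 -0.3993]
 [ 0.4342 -0.1761]
```

View pics/c2.png

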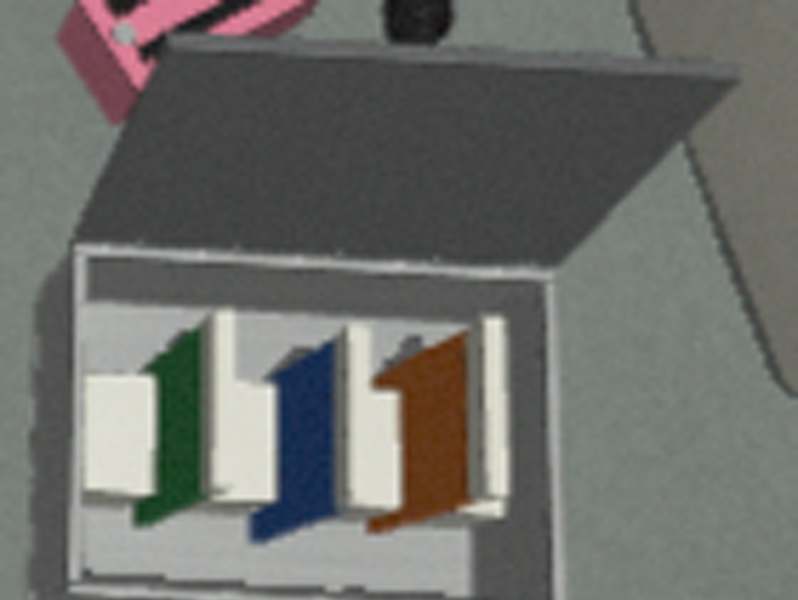

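View pics/c1.png

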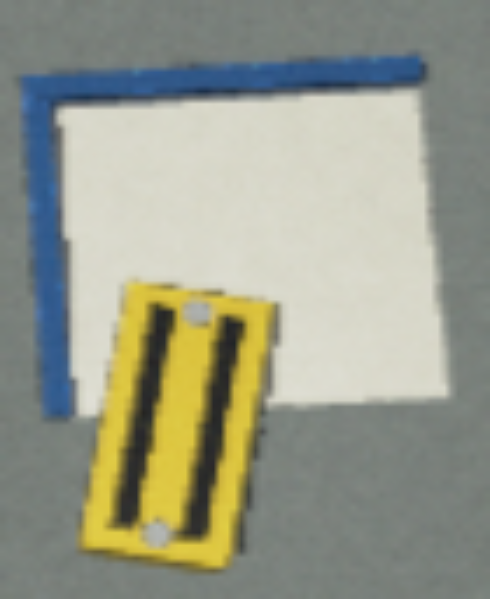

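```bash
cat >> h.py <<'E'
def edge(im,a,b,w=3):
    "refine straight edge a-b: strongest grey gradient on perpendicular profiles, line fit; returns refined end points"
    g=im.astype(np.float32).mean(2); a=np.array(a,float); b=np.array(b,float); d=(b-a)/np.linalg.norm(b-a); n=np.array([-d[1],d[0]])
    s=np.arange(-w,w+.01,.25); P=[]
    for t in np.linspace(.1,.9,25):
        q=a+t*(b-a)+s[:,None]*n
        pr=cv2.remap(g,q[:,0].astype(np.float32)[None],q[:,1].astype(np.float32)[None],cv2.INTER_LINEAR)[0]
        gr=np.abs(np.gradient(cv2.GaussianBlur(pr[None],(5,1),0)[0])); P.append(q[gr.argmax()])
    vx,vy,x0,y0=cv2.fitLine(np.array(P,np.float32),cv2.DIST_HUBER,0,.01,.01).ravel(); v=np.array([vx,vy]);o=np.array([x0,y0])
    return [o+v*np.dot(p-o,v) for p in(a,b)]
E
cat > m.py <<'E'
from h import *
c,im=snap("top")
def L(nm,a,b,z):
    a,b=edge(im,a,b); A,B=plane(c,*a,z)[:2],plane(c,*b,z)[:2]; d=B-A
    print(nm,A.round(4),B.round(4),"len %.4f dir %.4f"%(np.hypot(*d),np.arctan2(d[1],d[0])))
L("stand far",(224,193.3),(108,194),.008)
L("stand near",(223.5,233),(108,232.5),.008)
L("stand +y",(107.3,232.5),(108,212),.008); L("stand -y",(224,233),(224,217),.008)
L("curb far top",(225,202.5),(107,203.5),.023)
L("wall top far",(228,214.5),(94,216),.088)
L("bar far inner",(316,170),(265,173),.02)
L("bar far outer",(314,164.5),(261,168),.02)
L("bar left outer",(261,218),(259,170),.02)
L("bar left inner",(265.3,210),(263.5,175),.02)
L("bath +y outer",(337.3,225),(338.2,170),.1)
L("bath near outer",(420,233.5),(339,229),.1)
L("bath far outer",(421,172.5),(339,167.8),.1)
L("bath -y outer",(424,230),(422,176),.1)
L("green right",(366.2,211),(366.2,181),.156)
L("blue right",(389.9,213),(389.9,183),.156)
L("orange right",(414,213),(414,182),.156)
E
python3 m.py
```

```text
stand far [0.5639 0.1368] [0.5635 0.4855] len 0.3487 dir 1.5721
stand near [0.4436 0.1372] [0.4467 0.4769] len 0.3397 dir 1.5618
stand +y [0.4492 0.4681] [0.507  0.4846] len 0.0601 dir 0.2788
stand -y [0.442  0.1431] [0.489  0.1435] len 0.0470 dir 0.0099
curb far top [0.5337 0.1321] [0.5337 0.4798] len 0.3477 dir 1.5707
wall top far [0.4891 0.117 ] [0.4891 0.4839] len 0.3668 dir 1.5706
bar far inner [ 0.6304 -0.1387] [0.6225 0.0137] len 0.1526 dir 1.6228
bar far outer [ 0.6352 -0.1335] [0.6324 0.0252] len 0.1587 dir 1.5888
bar left outer [0.4832 0.0286] [0.6272 0.0367] len 0.1442 dir 0.0562
bar left inner [0.5066 0.0155] [0.6119 0.0189] len 0.1054 dir 0.0317
bath +y outer [ 0.4528 -0.1751] [ 0.6037 -0.1846] len 0.1512 dir -0.0630
bath near outer [ 0.4272 -0.3915] [ 0.4425 -0.1793] len 0.2128 dir 1.4987
bath far outer [ 0.5892 -0.4104] [ 0.6086 -0.1885] len 0.2227 dir 1.4836
bath -y outer [ 0.437  -0.3973] [ 0.5837 -0.4076] len 0.1471 dir -0.0702
green right [ 0.4828 -0.229 ] [ 0.5591 -0.2426] len 0.0775 dir -0.1764
blue right [ 0.4774 -0.2871] [ 0.553  -0.3035] len 0.0774 dir -0.2133
orange right [ 0.4754 -0.3551] [ 0.555  -0.3628] len 0.0800 dir -0.0974
```

```bash
cat > go.py <<'E'
# usage: go.py x y z yaw tilt [n]  -> n segments of tool-frame turn+shift; tilt: lean of the tool (rad) about world y (top to -x)
import sys; from h import *
x,y,z,yaw,tilt=map(float,sys.argv[1:6]); s,p,r=st()
B=R.from_matrix([[0,0,1],[0,1,0],[-1,0,0]])
T=R.from_euler('y',-tilt)*R.from_euler('z',yaw)*B; q=np.array([x,y,z])
w=(r.inv()*T).as_rotvec()
n=int(sys.argv[6]) if len(sys.argv)>6 else int(max(1,np.ceil(np.linalg.norm(q-p)/.19),np.ceil(np.linalg.norm(w)/.55)))
print("at",p.round(4),"yaw/rot",(r*B.inv()).as_rotvec().round(3),"F",np.round(s["force"],1),"w %.4f t %.2f q6 %.2f"%(s["gripper_width"],s["t"],s["qpos"][5]))
for i in range(n):
    print("turn",(w/n).round(3),"shift",((r*R.from_rotvec(w*i/n)).inv().apply((q-p)/n)).round(4))
E
python3 go.py .521 -.232 .25 -.068 0
```

```text
at [0.1692 0.5493 0.2308] yaw/rot [-0.001  0.    -0.299] F [-0.9 -0.3 -0.3] w 0.0858 t 0.20 q6 -0.02
turn [-0.046 -0.     0.   ] shift [-0.0037 -0.1286  0.1132]
turn [-0.046 -0.     0.   ] shift [-0.0037 -0.1337  0.1072]
turn [-0.046 -0.     0.   ] shift [-0.0038 -0.1385  0.1009]
turn [-0.046 -0.     0.   ] shift [-0.0038 -0.143   0.0944]
turn [-0.046 -0.     0.   ] shift [-0.0038 -0.1472  0.0877]
```

```bash

python3 -m handwheel '[-0.046,0,0,-0.004,-0.129,0.113,0.04,-0.046,0,0,-0.004,-0.129,0.113,0.04,-0.046,0,0,-0.004,-0.129,0.113,0.04,-0.046,0,0,-0.004,-0.129,0.113,0.04,-0.046,0,0,-0.004,-0.129,0.113,0.04]' 60
python3 -m handwheel '[-0.046,0,0,-0.004,-0.134,0.107,0.04,-0.046,0,0,-0.004,-0.134,0.107,0.04,-0.046,0,0,-0.004,-0.134,0.107,0.04,-0.046,0,0,-0.004,-0.134,0.107,0.04,-0.046,0,0,-0.004,-0.134,0.107,0.04]'
python3 -m handwheel '[-0.046,0,0,-0.004,-0.138,0.101,0.04,-0.046,0,0,-0.004,-0.138,0.101,0.04,-0.046,0,0,-0.004,-0.138,0.101,0.04,-0.046,0,0,-0.004,-0.138,0.101,0.04,-0.046,0,0,-0.004,-0.138,0.101,0.04]'
python3 -m handwheel '[-0.046,0,0,-0.004,-0.143,0.094,0.04,-0.046,0,0,-0.004,-0.143,0.094,0.04,-0.046,0,0,-0.004,-0.143,0.094,0.04,-0.046,0,0,-0.004,-0.143,0.094,0.04,-0.046,0,0,-0.004,-0.143,0.094,0.04]'
python3 -m handwheel '[-0.046,0,0,-0.004,-0.147,0.088,0.04,-0.046,0,0,-0.004,-0.147,0.088,0.04,-0.046,0,0,-0.004,-0.147,0.088,0.04,-0.046,0,0,-0.004,-0.147,0.088,0.04,-0.046,0,0,-0.004,-0.147,0.088,0.04]'
python3 go.py .521 -.232 .11 -.068 0
```

```text
t: 0.62
position: [0.2402, 0.3873, 0.2349]
tool_rot: [0.197, 1.561, -0.205]
force: [-0.0, -0.1, 0.3]
gripper_width: 0.0398
t: 1.03
position: [0.3108, 0.2267, 0.2399]
tool_rot: [0.163, 1.563, -0.173]
force: [-1.6, 0.4, 0.3]
gripper_width: 0.0402
t: 1.45
position: [0.3823, 0.0662, 0.2454]
tool_rot: [0.13, 1.563, -0.143]
force: [0.0, -0.1, -0.2]
gripper_width: 0.04
t: 1.87
position: [0.4527, -0.0949, 0.251]
tool_rot: [0.095, 1.562, -0.112]
force: [1.4, -0.2, 0.6]
gripper_width: 0.0399
t: 2.28
position: [0.5232, -0.2563, 0.2564]
tool_rot: [0.059, 1.562, -0.08]
force: [-0.2, 0.9, -0.2]
gripper_width: 0.0401
at [ 0.5232 -0.2563  0.2564] yaw/rot [-0.013 -0.007 -0.088] F [-0.2  0.9 -0.2] w 0.0401 t 2.28 q6 -1.95
turn [-0.02   0.008  0.013] shift [ 0.146   0.0258 -0.0055]
```

```bash

python3 -m handwheel '[-0.02,0.008,0.013,0.06,0.026,-0.005,0.04,-0.02,0.008,0.013,0.06,0.026,-0.005,0.04,-0.02,0.008,0.013,0.06,0.026,-0.005,0.04,-0.02,0.008,0.013,0.06,0.026,-0.005,0.04]'
python3 go.py .521 -.232 .11 -.068 0; python3 - <<'E'
from h import *
c,im=snap("top"); cv2.imwrite("pics/a1.png",cv2.resize(im[100:250,300:480],(720,600),interpolation=cv2.INTER_CUBIC))
E
```

```text
t: 2.62
position: [0.5207, -0.2293, 0.1953]
tool_rot: [0.054, 1.573, -0.052]
force: [0.2, 0.1, 0.4]
gripper_width: 0.04
at [ 0.5207 -0.2293  0.1953] yaw/rot [ 0.001  0.003 -0.067] F [0.2 0.1 0.4] w 0.0400 t 2.62 q6 -1.94
turn [ 0.001 -0.003 -0.001] shift [ 0.0853 -0.0028  0.0007]
```

View pics/a1.png

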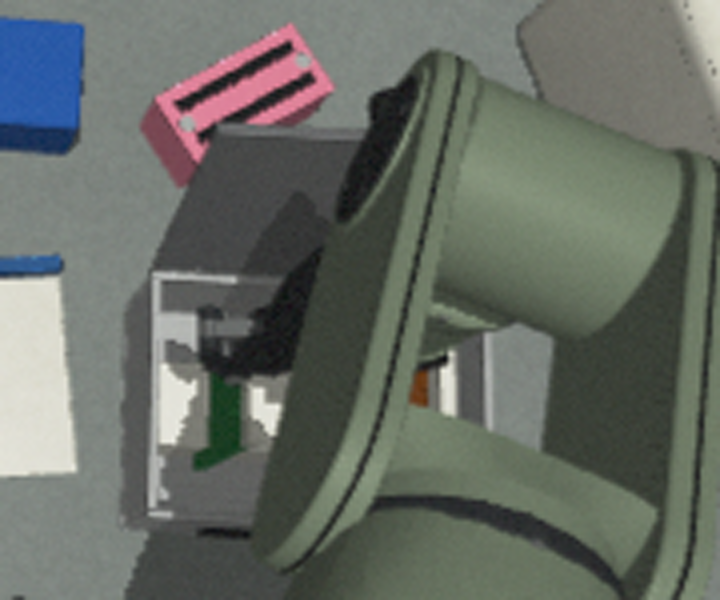

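```bash

python3 -m handwheel '[0,-0.003,0,0.03,-0.003,0,0.04,0,-0.003,0,0.058,-0.003,0,0.04,0,-0.003,0,0.085,-0.003,0,0.04,0,-0.003,0,0.085,-0.003,0,0.04]'
python3 -m handwheel '[0,0,0,0,0,0,0,0,0,0,0,0,0,0,0,0,0,0,0,0,0,0,0,0,0,0,0,0,0,0,0,0,0,0,0]' 60
python3 go.py .521 -.232 .27 -.068 0
```

```text
t: 3.0
position: [0.5198, -0.2321, 0.1094]
tool_rot: [0.054, 1.572, -0.051]
force: [-0.6, 0.0, -0.7]
gripper_width: 0.0404
t: 3.42
position: [0.5215, -0.2329, 0.1119]
tool_rot: [0.052, 1.567, -0.053]
force: [0.6, 0.2, 7.4]
gripper_width: 0.0073
at [ 0.5215 -0.2329  0.1119] yaw/rot [-0.    -0.003 -0.067] F [0.6 0.2 7.4] w 0.0073 t 3.42 q6 -1.95
turn [0.001 0.003 0.   ] shift [-1.581e-01  8.000e-04 -1.000e-04]
```

```bash

python3 -m handwheel '[0,0,0,-0.03,0,0,0,0,0,0,-0.06,0,0,0,0,0,0,-0.1,0,0,0,0,0,0,-0.14,0,0,0,0,0,0,-0.165,0,0,0]'
python3 go.py .493 .205 .27 -1.571 0.15; python3 go.py .493 .205 .27 -1.571 0.15 4
```

```text
t: 3.83
position: [0.5217, -0.2331, 0.2818]
tool_rot: [0.051, 1.561, -0.055]
force: [1.3, -0.7, -0.9]
gripper_width: 0.0075
at [ 0.5217 -0.2331  0.2818] yaw/rot [-0.003 -0.009 -0.067] F [ 1.3 -0.7 -0.9] w 0.0075 t 3.83 q6 -1.94
turn [ 0.5   -0.035  0.039] shift [ 0.0034  0.1451 -0.0194]
turn [ 0.5   -0.035  0.039] shift [ 0.0067  0.1177 -0.0868]
turn [ 0.5   -0.035  0.039] shift [ 0.0064  0.0614 -0.1328]
at [ 0.5217 -0.2331  0.2818] yaw/rot [-0.003 -0.009 -0.067] F [ 1.3 -0.7 -0.9] w 0.0075 t 3.83 q6 -1.94
turn [ 0.375 -0.026  0.029] shift [ 0.0026  0.1088 -0.0145]
turn [ 0.375 -0.026  0.029] shift [ 0.0047  0.0958 -0.0535]
turn [ 0.375 -0.026  0.029] shift [ 0.0053  0.0693 -0.085 ]
turn [ 0.375 -0.026  0.029] shift [ 0.0043  0.0332 -0.1046]
```

```bash

python3 -m handwheel '[0.375,-0.026,0.029,0.003,0.109,-0.015,0,0.375,-0.026,0.029,0.003,0.109,-0.015,0,0.375,-0.026,0.029,0.003,0.109,-0.015,0,0.375,-0.026,0.029,0.003,0.109,-0.015,0,0.375,-0.026,0.029,0.003,0.109,-0.015,0]'
python3 -m handwheel '[0.375,-0.026,0.029,0.005,0.096,-0.054,0,0.375,-0.026,0.029,0.005,0.096,-0.054,0,0.375,-0.026,0.029,0.005,0.096,-0.054,0,0.375,-0.026,0.029,0.005,0.096,-0.054,0,0.375,-0.026,0.029,0.005,0.096,-0.054,0]'
python3 -m handwheel '[0.375,-0.026,0.029,0.005,0.069,-0.085,0,0.375,-0.026,0.029,0.005,0.069,-0.085,0,0.375,-0.026,0.029,0.005,0.069,-0.085,0,0.375,-0.026,0.029,0.005,0.069,-0.085,0,0.375,-0.026,0.029,0.005,0.069,-0.085,0]'
python3 go.py .493 .205 .27 -1.571 0.15
```

```text
t: 4.25
position: [0.5137, -0.1223, 0.2791]
tool_rot: [0.363, 1.506, -0.321]
force: [0.3, -0.4, -1.7]
gripper_width: 0.007
t: 4.67
position: [0.5056, -0.0119, 0.2758]
tool_rot: [0.672, 1.413, -0.584]
force: [-0.4, -0.4, -1.5]
gripper_width: 0.0073
t: 5.08
position: [0.4976, 0.0978, 0.2729]
tool_rot: [0.974, 1.278, -0.841]
force: [-0.1, -1.0, -0.9]
gripper_width: 0.0073
at [0.4976 0.0978 0.2729] yaw/rot [ 0.086 -0.092 -1.183] F [-0.1 -1.  -0.9] w 0.0073 t 5.08 q6 -0.21
turn [ 0.385 -0.025  0.029] shift [ 0.0044  0.0357 -0.1011]
```

```bash

python3 -m handwheel '[0.385,-0.025,0.029,0.004,0.036,-0.101,0,0.385,-0.025,0.029,0.004,0.036,-0.101,0,0.385,-0.025,0.029,0.004,0.036,-0.101,0,0.385,-0.025,0.029,0.004,0.036,-0.101,0,0.385,-0.025,0.029,0.004,0.036,-0.101,0]'
python3 -m handwheel '[0,0,0,0,0,0,0,0,0,0,0,0,0,0]'
python3 go.py .493 .205 .15 -1.571 0.15
python3 - <<'E'
from h import *
c,im=snap("scene"); cv2.imwrite("pics/a2.png",cv2.resize(im[130:350,200:420],(600,600),interpolation=cv2.INTER_CUBIC))
E
```

```text
t: 5.5
position: [0.4941, 0.2052, 0.2701]
tool_rot: [1.274, 1.099, -1.096]
force: [-0.1, -0.1, -2.4]
gripper_width: 0.0076
t: 5.67
position: [0.4948, 0.2035, 0.27]
tool_rot: [1.272, 1.098, -1.096]
force: [0.6, 0.2, -2.2]
gripper_width: 0.0073
at [0.4948 0.2035 0.27  ] yaw/rot [ 0.116 -0.119 -1.564] F [ 0.6  0.2 -2.2] w 0.0073 t 5.67 q6 0.42
turn [0.004 0.002 0.   ] shift [ 0.1184 -0.0197 -0.0018]
```

View pics/a2.png

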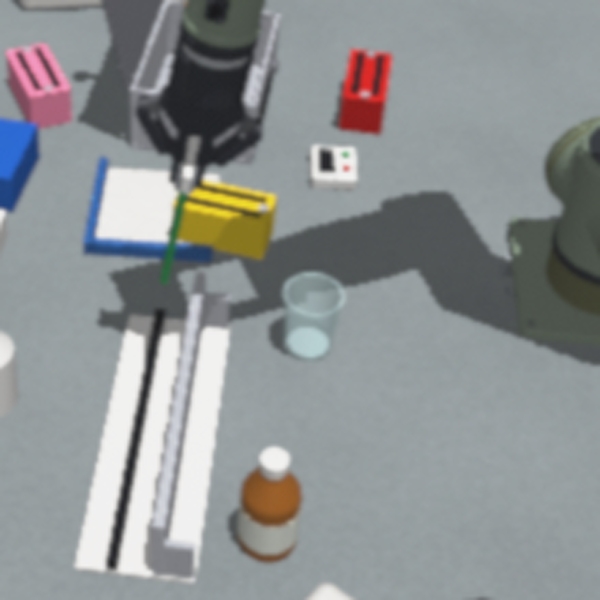

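```bash

python3 -m handwheel '[0.004,0.002,0,0.04,-0.007,-0.002,0,0.004,0.002,0,0.08,-0.014,-0.002,0,0.004,0.002,0,0.118,-0.02,-0.002,0,0.004,0.002,0,0.138,-0.023,-0.002,0,0.004,0.002,0,0.138,-0.023,-0.002,0]'
python3 go.py .493 .205 .117 -1.571 0.15
python3 go.py .4857 .205 .112 -1.571 0.29
```

```text
t: 6.13
position: [0.4895, 0.2023, 0.1254]
tool_rot: [1.27, 1.102, -1.109]
force: [-0.6, 0.2, -1.5]
gripper_width: 0.0073
at [0.4895 0.2023 0.1254] yaw/rot [ 0.106 -0.113 -1.57 ] F [-0.6  0.2 -1.5] w 0.0073 t 6.13 q6 0.46
turn [-0.001  0.004  0.01 ] shift [ 0.0088  0.0023 -0.0028]
at [0.4895 0.2023 0.1254] yaw/rot [ 0.106 -0.113 -1.57 ] F [-0.6  0.2 -1.5] w 0.0073 t 6.13 q6 0.46
turn [-0.001  0.004  0.15 ] shift [ 0.0127 -0.0056 -0.0028]
```

```bash

python3 -m handwheel '[0,0.004,0.01,0.004,0.002,-0.003,0,0,0.004,0.01,0.008,0.003,-0.003,0,0,0.004,0.05,0.01,0.001,-0.003,0,0,0.004,0.1,0.012,-0.002,-0.003,0,0,0.004,0.15,0.0125,-0.005,-0.003,0]'
python3 -m handwheel '[0,0,0,0,0,0,0,0,0,0,0,0,0,0]'
python3 go.py .4857 .205 .112 -1.571 0.29
```

```text
t: 6.55
position: [0.487, 0.2053, 0.1136]
tool_rot: [1.336, 0.99, -0.992]
force: [-2.8, -0.4, -2.5]
gripper_width: 0.0072
t: 6.72
position: [0.487, 0.2053, 0.1149]
tool_rot: [1.337, 0.99, -0.991]
force: [-4.0, -0.5, 0.9]
gripper_width: 0.0075
at [0.487  0.2053 0.1149] yaw/rot [ 0.231 -0.229 -1.561] F [-4.  -0.5  0.9] w 0.0075 t 6.72 q6 0.63
turn [-0.002 -0.001 -0.003] shift [ 0.0024 -0.0021  0.0003]
```

```bash

python3 -m handwheel '[0,0,0,0,-0.001,0,0.03,0,0,0,0,-0.001,0,0.03,0,0,0,0,-0.001,0,0.03,0,0,0,0,-0.001,0,0.03]'
python3 -m handwheel '[0,0,0,-0.03,0,0,0.04,0,0,0,-0.06,0,0,0.04,0,0,0,-0.1,0,0,0.04,0,0,0,-0.14,0,0,0.04,0,0,0,-0.16,0,0,0.04]'
python3 go.py .517 -.292 .25 -.068 0 4
```

```text
t: 7.05
position: [0.4874, 0.2057, 0.1155]
tool_rot: [1.338, 0.989, -0.99]
force: [0.3, -0.2, -0.4]
gripper_width: 0.0298
t: 7.47
position: [0.4418, 0.2063, 0.2739]
tool_rot: [1.344, 0.986, -0.982]
force: [0.4, 0.3, 1.0]
gripper_width: 0.0405
at [0.4418 0.2063 0.2739] yaw/rot [ 0.242 -0.233 -1.561] F [0.4 0.3 1. ] w 0.0405 t 7.47 q6 0.58
turn [-0.373  0.056 -0.062] shift [0.0106 0.0166 0.1246]
turn [-0.373  0.056 -0.062] shift [ 0.0041 -0.0296  0.1225]
turn [-0.373  0.056 -0.062] shift [ 0.0009 -0.0721  0.1034]
turn [-0.373  0.056 -0.062] shift [ 0.0016 -0.1049  0.0701]
```

```bash

python3 -m handwheel '[-0.373,0.056,-0.062,0.011,0.017,0.125,0.04,-0.373,0.056,-0.062,0.011,0.017,0.125,0.04,-0.373,0.056,-0.062,0.011,0.017,0.125,0.04,-0.373,0.056,-0.062,0.011,0.017,0.125,0.04,-0.373,0.056,-0.062,0.011,0.017,0.125,0.04]'
python3 -m handwheel '[-0.373,0.056,-0.062,0.004,-0.03,0.123,0.04,-0.373,0.056,-0.062,0.004,-0.03,0.123,0.04,-0.373,0.056,-0.062,0.004,-0.03,0.123,0.04,-0.373,0.056,-0.062,0.004,-0.03,0.123,0.04,-0.373,0.056,-0.062,0.004,-0.03,0.123,0.04]'
python3 -m handwheel '[-0.373,0.056,-0.062,0.001,-0.072,0.103,0.04,-0.373,0.056,-0.062,0.001,-0.072,0.103,0.04,-0.373,0.056,-0.062,0.001,-0.072,0.103,0.04,-0.373,0.056,-0.062,0.001,-0.072,0.103,0.04,-0.373,0.056,-0.062,0.001,-0.072,0.103,0.04]'
python3 go.py .517 -.292 .22 -.068 0
python3 - <<'E'
from h import *
c,im=snap("top"); cv2.imwrite("pics/a3.png",cv2.resize(im[160:280,60:300],(800,400),interpolation=cv2.INTER_CUBIC))
E
```

```text
t: 7.88
position: [0.462, 0.0788, 0.2683]
tool_rot: [1.037, 1.193, -0.761]
force: [-0.2, -0.6, -0.2]
gripper_width: 0.0399
t: 8.3
position: [0.4827, -0.0516, 0.2624]
tool_rot: [0.717, 1.356, -0.536]
force: [-0.4, -0.2, 0.8]
gripper_width: 0.04
t: 8.72
position: [0.5023, -0.1784, 0.2563]
tool_rot: [0.391, 1.481, -0.303]
force: [0.7, -0.2, -0.8]
gripper_width: 0.04
at [ 0.5023 -0.1784  0.2563] yaw/rot [ 0.057 -0.061 -0.446] F [ 0.7 -0.2 -0.8] w 0.0400 t 8.72 q6 -1.55
turn [-0.378  0.059 -0.059] shift [ 0.0325 -0.0985  0.0607]
```

View pics/a3.png

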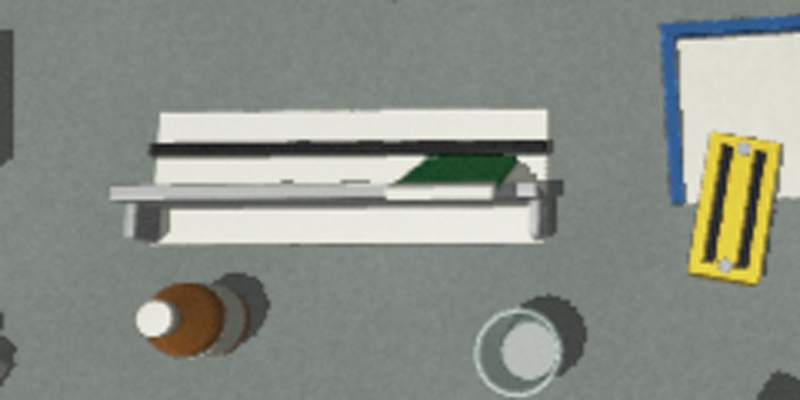

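```bash

python3 -m handwheel '[-0.378,0.059,-0.059,0.01,-0.098,0.061,0.04,-0.378,0.059,-0.059,0.01,-0.098,0.061,0.04,-0.378,0.059,-0.059,0.01,-0.098,0.061,0.04,-0.378,0.059,-0.059,0.02,-0.098,0.061,0.04,-0.378,0.059,-0.059,0.032,-0.098,0.061,0.04]'
python3 -m handwheel '[0,0,0,0,0,0,0.04,0,0,0,0,0,0,0.04]'
python3 go.py .517 -.292 .11 -.068 0
```

```text
t: 9.18
position: [0.5177, -0.2895, 0.2205]
tool_rot: [0.056, 1.569, -0.054]
force: [-0.2, 0.6, 0.1]
gripper_width: 0.0399
t: 9.35
position: [0.5175, -0.2875, 0.2202]
tool_rot: [0.057, 1.57, -0.052]
force: [-0.7, 1.0, 0.1]
gripper_width: 0.0402
at [ 0.5175 -0.2875  0.2202] yaw/rot [ 0.003  0.    -0.069] F [-0.7  1.   0.1] w 0.0402 t 9.35 q6 -2.03
turn [-0.001 -0.    -0.003] shift [ 0.1102 -0.0048 -0.0002]
```

```bash

python3 -m handwheel '[0,0,0,0.035,-0.005,0,0.04,0,0,0,0.07,-0.005,0,0.04,0,0,0,0.1,-0.005,0,0.04,0,0,0,0.11,-0.005,0,0.04,0,0,0,0.11,-0.005,0,0.04]'
python3 -m handwheel '[0,0,0,0,0,0,0,0,0,0,0,0,0,0,0,0,0,0,0,0,0,0,0,0,0,0,0,0,0,0,0,0,0,0,0]' 60
python3 -m handwheel '[0,0,0,-0.03,0,0,0,0,0,0,-0.06,0,0,0,0,0,0,-0.1,0,0,0,0,0,0,-0.14,0,0,0,0,0,0,-0.165,0,0,0]'
python3 go.py .493 .31 .27 -1.571 0.15 4
```

```text
t: 9.77
position: [0.5161, -0.2905, 0.1086]
tool_rot: [0.058, 1.574, -0.05]
force: [-0.6, 0.1, -0.3]
gripper_width: 0.0396
t: 10.18
position: [0.5174, -0.2919, 0.111]
tool_rot: [0.055, 1.57, -0.053]
force: [0.3, -1.9, 6.7]
gripper_width: 0.0076
t: 10.6
position: [0.5181, -0.2922, 0.2807]
tool_rot: [0.054, 1.565, -0.054]
force: [0.3, -0.9, -1.0]
gripper_width: 0.0072
at [ 0.5181 -0.2922  0.2807] yaw/rot [-0.    -0.005 -0.069] F [ 0.3 -0.9 -1. ] w 0.0072 t 10.60 q6 -2.04
turn [ 0.375 -0.027  0.029] shift [ 0.0026  0.1498 -0.0167]
turn [ 0.375 -0.027  0.029] shift [ 0.0056  0.1331 -0.0704]
turn [ 0.375 -0.027  0.029] shift [ 0.0065  0.0979 -0.1144]
turn [ 0.375 -0.027  0.029] shift [ 0.0051  0.049  -0.1424]
```

```bash

python3 -m handwheel '[0.375,-0.027,0.029,0,0.15,-0.017,0,0.375,-0.027,0.029,0,0.15,-0.017,0,0.375,-0.027,0.029,0,0.15,-0.017,0,0.375,-0.027,0.029,0,0.15,-0.017,0,0.375,-0.027,0.029,0,0.15,-0.017,0]'
python3 -m handwheel '[0.375,-0.027,0.029,0,0.133,-0.07,0,0.375,-0.027,0.029,0,0.133,-0.07,0,0.375,-0.027,0.029,0,0.133,-0.07,0,0.375,-0.027,0.029,0,0.133,-0.07,0,0.375,-0.027,0.029,0,0.133,-0.07,0]'
python3 -m handwheel '[0.375,-0.027,0.029,0,0.098,-0.114,0,0.375,-0.027,0.029,0,0.098,-0.114,0,0.375,-0.027,0.029,0,0.098,-0.114,0,0.375,-0.027,0.029,0,0.098,-0.114,0,0.375,-0.027,0.029,0,0.098,-0.114,0]'
python3 go.py .493 .31 .285 -1.571 0.15 1
```

```text
t: 11.02
position: [0.5102, -0.1364, 0.2813]
tool_rot: [0.369, 1.511, -0.318]
force: [-0.8, 0.0, -1.8]
gripper_width: 0.007
t: 11.43
position: [0.5024, 0.0195, 0.2852]
tool_rot: [0.68, 1.42, -0.577]
force: [-0.8, -1.0, -1.5]
gripper_width: 0.0075
t: 11.85
position: [0.4939, 0.1743, 0.2905]
tool_rot: [0.984, 1.289, -0.833]
force: [-0.4, -0.6, -2.0]
gripper_width: 0.0073
at [0.4939 0.1743 0.2905] yaw/rot [ 0.098 -0.081 -1.182] F [-0.4 -0.6 -2. ] w 0.0073 t 11.85 q6 -0.07
turn [ 0.385 -0.041  0.028] shift [ 0.01    0.0495 -0.1261]
```

```bash

python3 -m handwheel '[0.385,-0.041,0.028,0.01,0.05,-0.126,0,0.385,-0.041,0.028,0.01,0.05,-0.126,0,0.385,-0.041,0.028,0.01,0.05,-0.126,0,0.385,-0.041,0.028,0.01,0.05,-0.126,0,0.385,-0.041,0.028,0.01,0.05,-0.126,0]'
python3 -m handwheel '[0,0,0,0,0,0,0,0,0,0,0,0,0,0]'
python3 go.py .493 .31 .126 -1.571 0.15 1
```

```text
t: 12.27
position: [0.4931, 0.3155, 0.284]
tool_rot: [1.276, 1.103, -1.096]
force: [0.6, 0.3, -1.4]
gripper_width: 0.0071
t: 12.43
position: [0.493, 0.3154, 0.2834]
tool_rot: [1.274, 1.104, -1.096]
force: [0.3, -0.6, -2.6]
gripper_width: 0.0072
at [0.493  0.3154 0.2834] yaw/rot [ 0.117 -0.113 -1.563] F [ 0.3 -0.6 -2.6] w 0.0072 t 12.43 q6 0.61
turn [ 0.004 -0.003  0.003] shift [ 0.1557 -0.0231  0.0057]
```

```bash

python3 -m handwheel '[0.004,0,0.003,0.04,-0.006,0.006,0,0.004,0,0.003,0.08,-0.012,0.006,0,0.004,0,0.003,0.12,-0.018,0.006,0,0.004,0,0.003,0.15,-0.022,0.006,0,0.004,0,0.003,0.156,-0.023,0.006,0]'
python3 -m handwheel '[0,0,0,0,0,0,0,0,0,0,0,0,0,0]'
python3 go.py .4857 .31 .113 -1.571 0.29
```

```text
t: 12.85
position: [0.4901, 0.3057, 0.1202]
tool_rot: [1.27, 1.102, -1.108]
force: [-1.3, -0.0, -1.6]
gripper_width: 0.0072
t: 13.02
position: [0.4907, 0.3046, 0.1209]
tool_rot: [1.27, 1.102, -1.109]
force: [0.1, -1.1, -2.0]
gripper_width: 0.0075
at [0.4907 0.3046 0.1209] yaw/rot [ 0.106 -0.113 -1.57 ] F [ 0.1 -1.1 -2. ] w 0.0075 t 13.02 q6 0.65
turn [-0.001  0.005  0.15 ] shift [ 0.0071 -0.006  -0.0054]
```

```bash

python3 -m handwheel '[0,0.005,0.01,0.003,0.002,-0.005,0,0,0.005,0.05,0.004,0.001,-0.005,0,0,0.005,0.1,0.006,-0.002,-0.005,0,0,0.005,0.15,0.0065,-0.0055,-0.005,0,0,0.005,0.15,0.0065,-0.0055,-0.005,0]'
python3 -m handwheel '[0,0,0,0,0,0,0,0,0,0,0,0,0,0]'
python3 go.py .4857 .31 .112 -1.571 0.29
```

```text
t: 13.43
position: [0.4846, 0.3097, 0.1148]
tool_rot: [1.334, 0.993, -0.991]
force: [-0.5, -1.7, -1.4]
gripper_width: 0.0071
t: 13.6
position: [0.4859, 0.3107, 0.1169]
tool_rot: [1.336, 0.993, -0.988]
force: [0.2, -0.1, -2.0]
gripper_width: 0.0074
at [0.4859 0.3107 0.1169] yaw/rot [ 0.234 -0.228 -1.558] F [ 0.2 -0.1 -2. ] w 0.0074 t 13.60 q6 0.84
turn [-0.    -0.004 -0.004] shift [ 0.0046 -0.0016  0.0007]
```

```bash

python3 -m handwheel '[0,0,0,0.003,0.001,0,0,0,0,0,0.005,0.002,0,0,0,0,0,0.006,0.002,0,0,0,0,0,0.006,0.002,0,0]'
python3 -m handwheel '[0,0,0,0,-0.001,0,0.03,0,0,0,0,-0.001,0,0.03,0,0,0,0,-0.001,0,0.03,0,0,0,0,-0.001,0,0.03]'
python3 -m handwheel '[0,0,0,-0.03,0,0,0.04,0,0,0,-0.06,0,0,0.04,0,0,0,-0.1,0,0,0.04,0,0,0,-0.14,0,0,0.04,0,0,0,-0.16,0,0,0.04]'
python3 go.py .513 -.352 .25 -.068 0 4
```

```text
t: 13.93
position: [0.4886, 0.3104, 0.1111]
tool_rot: [1.336, 0.994, -0.993]
force: [-5.9, 0.2, 0.3]
gripper_width: 0.0073
t: 14.27
position: [0.4886, 0.3107, 0.1113]
tool_rot: [1.337, 0.993, -0.992]
force: [0.3, 0.9, 0.3]
gripper_width: 0.0298
t: 14.68
position: [0.4434, 0.3113, 0.2702]
tool_rot: [1.344, 0.992, -0.984]
force: [-0.3, 0.5, -0.1]
gripper_width: 0.0401
at [0.4434 0.3113 0.2702] yaw/rot [ 0.241 -0.227 -1.561] F [-0.3  0.5 -0.1] w 0.0401 t 14.68 q6 0.79
turn [-0.373  0.054 -0.062] shift [0.0085 0.0158 0.1658]
turn [-0.373  0.054 -0.062] shift [ 0.0005 -0.0456  0.1604]
turn [-0.373  0.054 -0.062] shift [-0.0029 -0.1011  0.1327]
turn [-0.373  0.054 -0.062] shift [-0.0014 -0.1426  0.0865]
```

```bash

python3 -m handwheel '[-0.373,0.054,-0.062,0.008,0.016,0.166,0.04,-0.373,0.054,-0.062,0.008,0.016,0.166,0.04,-0.373,0.054,-0.062,0.008,0.016,0.166,0.04,-0.373,0.054,-0.062,0.008,0.016,0.166,0.04,-0.373,0.054,-0.062,0.008,0.016,0.166,0.04]'
python3 -m handwheel '[-0.373,0.054,-0.062,0,-0.046,0.16,0.04,-0.373,0.054,-0.062,0,-0.046,0.16,0.04,-0.373,0.054,-0.062,0,-0.046,0.16,0.04,-0.373,0.054,-0.062,0,-0.046,0.16,0.04,-0.373,0.054,-0.062,0,-0.046,0.16,0.04]'
python3 -m handwheel '[-0.373,0.054,-0.062,-0.003,-0.101,0.133,0.04,-0.373,0.054,-0.062,-0.003,-0.101,0.133,0.04,-0.373,0.054,-0.062,-0.003,-0.101,0.133,0.04,-0.373,0.054,-0.062,-0.003,-0.101,0.133,0.04,-0.373,0.054,-0.062,-0.003,-0.101,0.133,0.04]'
python3 go.py .513 -.355 .22 -.068 0 1
```

```text
t: 15.1
position: [0.4617, 0.1446, 0.2665]
tool_rot: [1.036, 1.198, -0.76]
force: [0.9, -0.1, 0.4]
gripper_width: 0.0402
t: 15.52
position: [0.48, -0.0228, 0.2624]
tool_rot: [0.713, 1.361, -0.527]
force: [0.8, 0.1, -0.7]
gripper_width: 0.0401
t: 15.93
position: [0.5001, -0.1943, 0.2574]
tool_rot: [0.383, 1.482, -0.296]
force: [0.7, -0.2, -0.4]
gripper_width: 0.0398
at [ 0.5001 -0.1943  0.2574] yaw/rot [ 0.056 -0.061 -0.437] F [ 0.7 -0.2 -0.4] w 0.0398 t 15.93 q6 -1.59
turn [-0.369  0.059 -0.058] shift [ 0.0316 -0.1424  0.078 ]
```

```bash

python3 -m handwheel '[-0.369,0.059,-0.058,0.01,-0.142,0.078,0.04,-0.369,0.059,-0.058,0.01,-0.142,0.078,0.04,-0.369,0.059,-0.058,0.01,-0.142,0.078,0.04,-0.369,0.059,-0.058,0.02,-0.142,0.078,0.04,-0.369,0.059,-0.058,0.032,-0.142,0.078,0.04]'
python3 -m handwheel '[0,0,0,0,0,0,0.04,0,0,0,0,0,0,0.04]'
python3 go.py .513 -.354 .11 -.068 0
```

```text
t: 16.35
position: [0.5141, -0.3611, 0.2191]
tool_rot: [0.052, 1.567, -0.06]
force: [0.0, 0.3, -0.3]
gripper_width: 0.0398
t: 16.52
position: [0.5138, -0.3616, 0.2183]
tool_rot: [0.054, 1.568, -0.061]
force: [-0.3, 1.1, 0.4]
gripper_width: 0.0399
at [ 0.5138 -0.3616  0.2183] yaw/rot [-0.004 -0.002 -0.073] F [-0.3  1.1  0.4] w 0.0399 t 16.52 q6 -2.13
turn [-0.005  0.002  0.004] shift [ 0.1082  0.008  -0.0015]
```

```bash

python3 -m handwheel '[0,0,0,0.035,0.008,-0.001,0.04,-0.005,0,0,0.07,0.008,-0.001,0.04,-0.005,0,0,0.098,0.008,-0.001,0.04,-0.005,0,0,0.108,0.008,-0.001,0.04,-0.005,0,0,0.108,0.008,-0.001,0.04]'
python3 -m handwheel '[0,0,0,0,0,0,0,0,0,0,0,0,0,0,0,0,0,0,0,0,0,0,0,0,0,0,0,0,0,0,0,0,0,0,0]' 60
python3 -m handwheel '[0,0,0,-0.03,0,0,0,0,0,0,-0.06,0,0,0,0,0,0,-0.1,0,0,0,0,0,0,-0.14,0,0,0,0,0,0,-0.175,0,0,0]'
python3 go.py .493 .415 .285 -1.571 0.15 5
```

```text
t: 16.93
position: [0.5128, -0.3523, 0.1089]
tool_rot: [0.051, 1.572, -0.054]
force: [-0.0, -1.1, -0.5]
gripper_width: 0.0404
t: 17.35
position: [0.5141, -0.3531, 0.1115]
tool_rot: [0.049, 1.568, -0.056]
force: [0.3, 0.6, 6.7]
gripper_width: 0.0073
t: 17.77
position: [0.5135, -0.3522, 0.2894]
tool_rot: [0.048, 1.566, -0.057]
force: [1.4, -0.4, -2.2]
gripper_width: 0.0077
at [ 0.5135 -0.3522  0.2894] yaw/rot [-0.005 -0.004 -0.067] F [ 1.4 -0.4 -2.2] w 0.0077 t 17.77 q6 -2.12
turn [ 0.3   -0.021  0.024] shift [ 0.      0.1528 -0.0144]
turn [ 0.3   -0.021  0.024] shift [ 0.0028  0.1417 -0.059 ]
turn [ 0.3   -0.021  0.024] shift [ 0.0044  0.1178 -0.0983]
turn [ 0.3   -0.021  0.024] shift [ 0.0044  0.0833 -0.1288]
turn [ 0.3   -0.021  0.024] shift [ 0.003   0.0414 -0.1478]
```

```bash

python3 -m handwheel '[0.3,-0.021,0.024,0,0.153,-0.014,0,0.3,-0.021,0.024,0,0.153,-0.014,0,0.3,-0.021,0.024,0,0.153,-0.014,0,0.3,-0.021,0.024,0,0.153,-0.014,0,0.3,-0.021,0.024,0,0.153,-0.014,0]'
python3 -m handwheel '[0.3,-0.021,0.024,0,0.142,-0.059,0,0.3,-0.021,0.024,0,0.142,-0.059,0,0.3,-0.021,0.024,0,0.142,-0.059,0,0.3,-0.021,0.024,0,0.142,-0.059,0,0.3,-0.021,0.024,0,0.142,-0.059,0]'
python3 -m handwheel '[0.3,-0.021,0.024,0,0.118,-0.098,0,0.3,-0.021,0.024,0,0.118,-0.098,0,0.3,-0.021,0.024,0,0.118,-0.098,0,0.3,-0.021,0.024,0,0.118,-0.098,0,0.3,-0.021,0.024,0,0.118,-0.098,0]'
python3 go.py .493 .415 .285 -1.571 0.15 2
```

```text
t: 18.18
position: [0.5088, -0.1936, 0.2895]
tool_rot: [0.301, 1.526, -0.267]
force: [0.5, -0.0, -1.5]
gripper_width: 0.0069
t: 18.6
position: [0.5032, -0.0347, 0.2925]
tool_rot: [0.55, 1.462, -0.473]
force: [0.3, 0.1, -2.1]
gripper_width: 0.0073
t: 19.02
position: [0.4973, 0.1239, 0.2974]
tool_rot: [0.795, 1.374, -0.675]
force: [-0.2, 0.1, -0.5]
gripper_width: 0.007
at [0.4973 0.1239 0.2974] yaw/rot [ 0.078 -0.067 -0.952] F [-0.2  0.1 -0.5] w 0.0070 t 19.02 q6 -0.41
turn [ 0.308 -0.027  0.022] shift [ 0.0113  0.0818 -0.12  ]
turn [ 0.308 -0.027  0.022] shift [ 0.0092  0.0413 -0.1394]
```

```bash

python3 -m handwheel '[0.308,-0.027,0.022,0.007,0.082,-0.12,0,0.308,-0.027,0.022,0.007,0.082,-0.12,0,0.308,-0.027,0.022,0.007,0.082,-0.12,0,0.308,-0.027,0.022,0.007,0.082,-0.12,0,0.308,-0.027,0.022,0.007,0.082,-0.12,0]'
python3 -m handwheel '[0.308,-0.027,0.022,0.009,0.041,-0.139,0,0.308,-0.027,0.022,0.009,0.041,-0.139,0,0.308,-0.027,0.022,0.009,0.041,-0.139,0,0.308,-0.027,0.022,0.009,0.041,-0.139,0,0.308,-0.027,0.022,0.009,0.041,-0.139,0]'
python3 -m handwheel '[0,0,0,0,0,0,0,0,0,0,0,0,0,0]'
python3 go.py .492 .415 .122 -1.571 0.15 1
```

```text
t: 19.43
position: [0.495, 0.275, 0.2951]
tool_rot: [1.038, 1.255, -0.884]
force: [0.1, -1.1, -1.6]
gripper_width: 0.0075
t: 19.85
position: [0.4919, 0.4253, 0.2879]
tool_rot: [1.273, 1.109, -1.09]
force: [0.5, -1.0, -2.1]
gripper_width: 0.0073
t: 20.02
position: [0.4924, 0.4248, 0.2871]
tool_rot: [1.271, 1.109, -1.091]
force: [-0.3, -0.0, -1.9]
gripper_width: 0.0075
at [0.4924 0.4248 0.2871] yaw/rot [ 0.119 -0.111 -1.557] F [-0.3 -0.  -1.9] w 0.0075 t 20.02 q6 0.75
turn [ 0.01  -0.006  0.003] shift [ 0.1632 -0.0246  0.0105]
```

```bash

python3 -m handwheel '[0.01,-0.006,0.003,0.04,-0.006,0.005,0,0.01,-0.006,0.003,0.08,-0.012,0.01,0,0.01,-0.006,0.003,0.12,-0.018,0.01,0,0.01,-0.006,0.003,0.15,-0.023,0.01,0,0.01,-0.006,0.003,0.16,-0.0245,0.01,0]'
python3 -m handwheel '[0,0,0,0,0,0,0,0,0,0,0,0,0,0]'
python3 go.py .4857 .415 .113 -1.571 0.29
```

```text
t: 20.43
position: [0.4896, 0.4111, 0.1201]
tool_rot: [1.269, 1.098, -1.108]
force: [-1.1, -0.8, -2.6]
gripper_width: 0.0069
t: 20.6
position: [0.4903, 0.4099, 0.1205]
tool_rot: [1.269, 1.097, -1.11]
force: [0.5, -0.5, -2.6]
gripper_width: 0.0069
at [0.4903 0.4099 0.1205] yaw/rot [ 0.105 -0.118 -1.571] F [ 0.5 -0.5 -2.6] w 0.0069 t 20.60 q6 0.80
turn [-0.001  0.009  0.148] shift [ 0.0068 -0.0056 -0.0051]
```

```bash

python3 -m handwheel '[0,0.009,0.01,0.003,0.002,-0.005,0,0,0.009,0.05,0.004,0.001,-0.005,0,0,0.009,0.1,0.006,-0.002,-0.005,0,0,0.009,0.15,0.0065,-0.0055,-0.005,0,0,0.009,0.15,0.0065,-0.0055,-0.005,0]'
python3 -m handwheel '[0,0,0,0,0,0,0,0,0,0,0,0,0,0]'
python3 -m handwheel '[0,0,0,0.003,0.001,0,0,0,0,0,0.004,0.002,0,0,0,0,0,0.005,0.002,0,0,0,0,0,0.005,0.002,0,0]'
python3 go.py .4857 .415 .112 -1.571 0.29
```

```text
t: 21.02
position: [0.4844, 0.4153, 0.1149]
tool_rot: [1.335, 0.992, -0.989]
force: [0.0, -1.0, -1.9]
gripper_width: 0.0074
t: 21.18
position: [0.4855, 0.4165, 0.1171]
tool_rot: [1.338, 0.992, -0.986]
force: [0.3, -0.1, -2.8]
gripper_width: 0.0073
t: 21.52
position: [0.4881, 0.4165, 0.1127]
tool_rot: [1.339, 0.993, -0.99]
force: [-6.7, 0.9, 1.1]
gripper_width: 0.0075
at [0.4881 0.4165 0.1127] yaw/rot [ 0.234 -0.226 -1.561] F [-6.7  0.9  1.1] w 0.0075 t 21.52 q6 0.98
turn [-0.003 -0.005 -0.003] shift [-0.     -0.0025  0.0015]
```

```bash

python3 -m handwheel '[0,0,0,0,-0.001,0,0.03,0,0,0,0,-0.001,0,0.03,0,0,0,0,-0.001,0,0.03,0,0,0,0,-0.001,0,0.03]'
python3 -m handwheel '[0,0,0,-0.03,0,0,0.04,0,0,0,-0.06,0,0,0.04,0,0,0,-0.1,0,0,0.04,0,0,0,-0.14,0,0,0.04,0,0,0,-0.18,0,0,0.04]'
python3 - <<'E'
from h import *
c,im=snap("top")
a,b=edge(im,(357,132),(453,137.6)); H=np.array([.517,-.292,0]); u=np.array([np.cos(.068),-np.sin(.068),0])
for d in np.arange(0,.5,.05):
    z=.1+.17*np.cos(d); m=plane(c,*((a+b)/2),z); print("%.2f z %.3f along %.4f need %.4f"%(d,z,(m-H)@u,.085+.17*np.sin(d)))
cv2.imwrite("pics/a4.png",cv2.resize(im,(768,576),interpolation=cv2.INTER_CUBIC))
E
python3 go.py .72 -.305 .34 -.068 0
```

```text
t: 21.85
position: [0.4881, 0.4168, 0.113]
tool_rot: [1.34, 0.993, -0.989]
force: [-0.4, 0.0, 0.8]
gripper_width: 0.0296
t: 22.27
position: [0.4356, 0.4155, 0.2872]
tool_rot: [1.341, 0.993, -0.989]
force: [0.5, 0.2, 0.2]
gripper_width: 0.0399
0.00 z 0.270 along 0.1218 need 0.0850
0.05 z 0.270 along 0.1219 need 0.0935
0.10 z 0.269 along 0.1222 need 0.1020
0.15 z 0.268 along 0.1226 need 0.1104
0.20 z 0.267 along 0.1232 need 0.1188
0.25 z 0.265 along 0.1239 need 0.1271
0.30 z 0.262 along 0.1248 need 0.1352
0.35 z 0.260 along 0.1259 need 0.1433
0.40 z 0.257 along 0.1271 need 0.1512
0.45 z 0.253 along 0.1285 need 0.1589
at [0.4366 0.4184 0.297 ] yaw/rot [ 0.254 -0.225 -1.561] F [0.  2.  5.1] w 0.0401 t 22.32 q6 0.94
turn [-0.299  0.043 -0.052] shift [0.0062 0.0575 0.1445]
turn [-0.299  0.043 -0.052] shift [-0.0021  0.0126  0.1551]
turn [-0.299  0.043 -0.052] shift [-0.0081 -0.0339  0.1517]
turn [-0.299  0.043 -0.052] shift [-0.0114 -0.0775  0.1345]
turn [-0.299  0.043 -0.052] shift [-0.0115 -0.1141  0.1051]
```

View pics/a4.png

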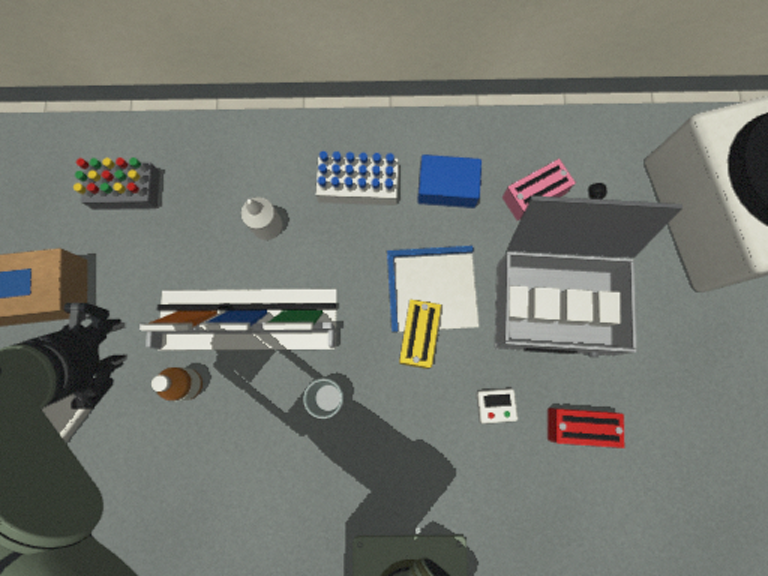

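```bash

python3 go.py .70 -.259 .34 -.068 0 4
python3 -m handwheel '[-0.3,0.043,-0.052,0.006,0.058,0.145,0,-0.3,0.043,-0.052,0.006,0.058,0.145,0,-0.3,0.043,-0.052,0.006,0.058,0.145,0,-0.3,0.043,-0.052,0.006,0.058,0.145,0,-0.3,0.043,-0.052,0.006,0.058,0.145,0]'
python3 -m handwheel '[-0.3,0.043,-0.052,-0.002,0.013,0.155,0,-0.3,0.043,-0.052,-0.002,0.013,0.155,0,-0.3,0.043,-0.052,-0.002,0.013,0.155,0,-0.3,0.043,-0.052,-0.002,0.013,0.155,0,-0.3,0.043,-0.052,-0.002,0.013,0.155,0]'
python3 -m handwheel '[-0.3,0.043,-0.052,-0.008,-0.034,0.152,0,-0.3,0.043,-0.052,-0.008,-0.034,0.152,0,-0.3,0.043,-0.052,-0.008,-0.034,0.152,0,-0.3,0.043,-0.052,-0.008,-0.034,0.152,0,-0.3,0.043,-0.052,-0.008,-0.034,0.152,0]'
python3 go.py .70 -.259 .34 -.068 0 2
```

```text
at [0.4366 0.4184 0.297 ] yaw/rot [ 0.254 -0.225 -1.561] F [0.  2.  5.1] w 0.0401 t 22.32 q6 0.94
turn [-0.373  0.054 -0.065] shift [0.0065 0.0671 0.1691]
turn [-0.373  0.054 -0.065] shift [-0.0052  0.0008  0.1819]
turn [-0.373  0.054 -0.065] shift [-0.0126 -0.0662  0.1691]
turn [-0.373  0.054 -0.065] shift [-0.0145 -0.124   0.1324]
t: 22.73
position: [0.4957, 0.2687, 0.3074]
tool_rot: [1.109, 1.157, -0.802]
force: [-0.5, 0.8, 0.4]
gripper_width: 0.0002
t: 23.15
position: [0.5546, 0.1197, 0.317]
tool_rot: [0.855, 1.294, -0.624]
force: [0.2, 0.7, -0.2]
gripper_width: -0.0
t: 23.57
position: [0.6137, -0.0324, 0.3259]
tool_rot: [0.593, 1.406, -0.446]
force: [0.6, 0.4, -0.1]
gripper_width: 0.0001
at [ 0.6137 -0.0324  0.3259] yaw/rot [ 0.095 -0.1   -0.673] F [ 0.6  0.4 -0.1] w 0.0001 t 23.57 q6 -1.01
turn [-0.303  0.048 -0.049] shift [-0.008  -0.0606  0.1049]
turn [-0.303  0.048 -0.049] shift [-0.0088 -0.0895  0.0816]
```

```bash

python3 -m handwheel '[-0.303,0.048,-0.049,-0.008,-0.061,0.105,0,-0.303,0.048,-0.049,-0.008,-0.061,0.105,0,-0.303,0.048,-0.049,-0.008,-0.061,0.105,0,-0.303,0.048,-0.049,-0.008,-0.061,0.105,0,-0.303,0.048,-0.049,-0.008,-0.061,0.105,0]'
python3 -m handwheel '[-0.303,0.048,-0.049,-0.009,-0.09,0.082,0,-0.303,0.048,-0.049,-0.009,-0.09,0.082,0,-0.303,0.048,-0.049,-0.009,-0.09,0.082,0,-0.303,0.048,-0.049,-0.009,-0.09,0.082,0,-0.303,0.048,-0.049,-0.009,-0.09,0.082,0]'
python3 -m handwheel '[0,0,0,0,0,0,0,0,0,0,0,0,0,0]'
python3 go.py .70 -.259 .23 -.068 0 1
```

```text
t: 23.98
position: [0.6574, -0.1483, 0.3317]
tool_rot: [0.329, 1.501, -0.255]
force: [-0.7, 0.5, 0.3]
gripper_width: -0.0001
t: 24.4
position: [0.7007, -0.2626, 0.3371]
tool_rot: [0.059, 1.572, -0.057]
force: [-0.1, 0.6, -0.7]
gripper_width: -0.0
t: 24.57
position: [0.7004, -0.2606, 0.3376]
tool_rot: [0.058, 1.572, -0.055]
force: [0.2, 1.1, -0.3]
gripper_width: -0.0
at [ 0.7004 -0.2606  0.3376] yaw/rot [ 0.002  0.002 -0.072] F [ 0.2  1.1 -0.3] w -0.0000 t 24.57 q6 -1.87
turn [-0.004 -0.002 -0.002] shift [ 0.1076  0.0013 -0.0003]
```

```bash

python3 -m handwheel '[0,0,0,0.03,0.001,0,0,0,0,0,0.06,0.001,0,0,0,0,0,0.09,0.001,0,0,0,0,0,0.1,0.001,0,0,0,0,0,0.1,0.001,0,0]'
python3 - <<'E'
from h import *
c,im=snap("scene"); cv2.imwrite("pics/a5.png",cv2.resize(im[60:220,180:380],(750,600),interpolation=cv2.INTER_CUBIC))
E
python3 go.py .70 -.259 .235 -.068 0 1
```

```text
t: 24.98
position: [0.6987, -0.2574, 0.235]
tool_rot: [0.059, 1.578, -0.052]
force: [0.6, 0.7, 0.8]
gripper_width: -0.0001
at [ 0.6999 -0.2581  0.2377] yaw/rot [ 0.003  0.003 -0.071] F [-1.   0.   0.4] w -0.0005 t 25.03 q6 -1.87
turn [-0.003 -0.003 -0.003] shift [ 0.0027 -0.0009  0.0002]
```

View pics/a5.png

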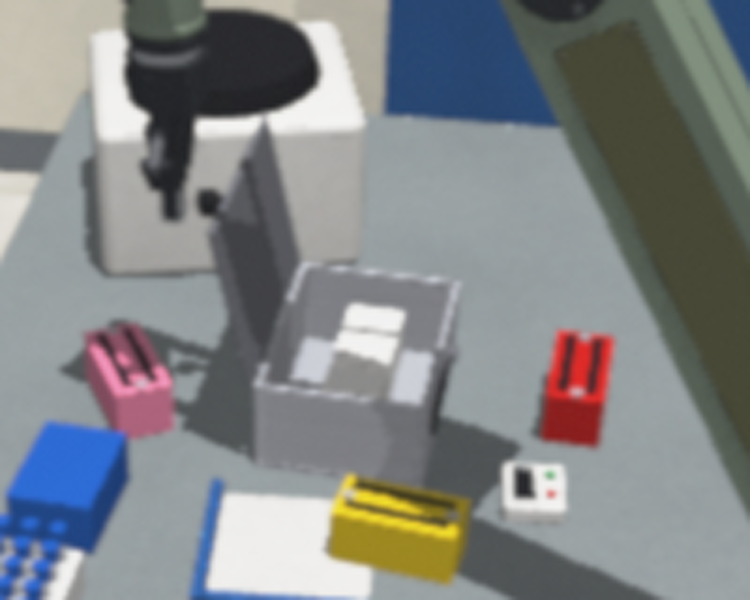

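```bash

python3 -m handwheel '[0,0,0,0,0,-0.016,0,0,0,0,0,0,-0.032,0,0,0,0,0,0,-0.048,0,0,0,0,0,0,-0.062,0,0,0,0,0,0,-0.076,0]'
python3 -m handwheel '[0,0,0,0.001,0,-0.013,0,0,0,0,0.003,0,-0.026,0,0,0,0,0.005,0,-0.039,0,0,0,0,0.007,0,-0.051,0]'
python3 -m handwheel '[0,0,0,0.005,0,-0.012,0,0,0,0,0.011,0,-0.025,0,0,0,0,0.018,0,-0.038,0]'
python3 -m handwheel '[0,0,0,0.009,0,-0.01,0,0,0,0,0.019,0,-0.02,0,0,0,0,0.029,0,-0.03,0]'
python3 go.py .505 -.246 .186 -.068 0 1
```

```text
t: 25.45
position: [0.6255, -0.2528, 0.2424]
tool_rot: [0.056, 1.565, -0.056]
force: [2.2, -0.2, 0.9]
gripper_width: -0.0001
t: 25.78
position: [0.5762, -0.2494, 0.2392]
tool_rot: [0.053, 1.557, -0.057]
force: [1.8, 0.2, -1.0]
gripper_width: -0.0001
t: 26.03
position: [0.5402, -0.2472, 0.225]
tool_rot: [0.051, 1.548, -0.06]
force: [0.1, 0.2, 1.2]
gripper_width: -0.0002
t: 26.28
position: [0.5127, -0.2459, 0.1993]
tool_rot: [0.048, 1.54, -0.062]
force: [-0.4, 0.2, 1.6]
gripper_width: 0.0003
at [ 0.5127 -0.2459  0.1993] yaw/rot [-0.009 -0.03  -0.07 ] F [-0.4  0.2  1.6] w 0.0003 t 26.28 q6 -1.97
turn [-0.002  0.03   0.008] shift [ 0.013  -0.0006 -0.008 ]
```

```bash

python3 -m handwheel '[0,0.01,0,0.008,0,-0.006,0,0,0.02,0.005,0.016,-0.001,-0.011,0,0,0.03,0.008,0.026,-0.001,-0.017,0,0,0.03,0.008,0.037,-0.001,-0.023,0,0,0.03,0.008,0.048,-0.001,-0.028,0]'
python3 go.py .478 -.245 .106 -.068 0 1
python3 - <<'E'
from h import *
c,im=snap("scene"); cv2.imwrite("pics/a6.png",cv2.resize(im[60:220,180:380],(750,600),interpolation=cv2.INTER_CUBIC))
E
```

```text
t: 26.7
position: [0.4866, -0.2459, 0.1504]
tool_rot: [0.054, 1.569, -0.056]
force: [-0.5, -0.2, 0.1]
gripper_width: 0.0002
at [ 0.4866 -0.2459  0.1504] yaw/rot [-0.001 -0.001 -0.07 ] F [-0.5 -0.2  0.1] w 0.0002 t 26.70 q6 -1.99
turn [-0.002  0.001  0.001] shift [ 0.0444  0.0004 -0.0087]
```

View pics/a6.png

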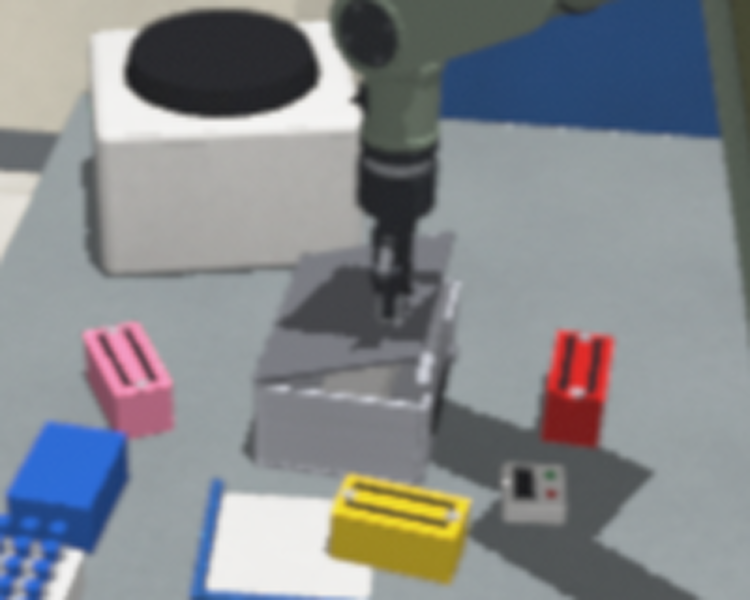

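```bash

python3 -m handwheel '[0,0,0,0.009,0,-0.002,0,0,0,0,0.018,0,-0.004,0,0,0,0,0.027,0,-0.006,0,0,0,0,0.036,0,-0.008,0,0,0,0,0.043,0,-0.009,0]'
python3 -m handwheel '[0,0,0,0.002,0,0,0,0,0,0,0.004,0,0,0]'
python3 -m handwheel '[0,0,0,0.002,0,0,0,0,0,0,0.004,0,0,0]'
```

```text
t: 27.17
position: [0.4758, -0.2444, 0.1077]
tool_rot: [0.056, 1.573, -0.054]
force: [-12.1, 9.8, 68.1]
gripper_width: 0.0001
t: 27.33
position: [0.4758, -0.2444, 0.108]
tool_rot: [0.056, 1.571, -0.055]
force: [-12.2, 7.4, 45.1]
gripper_width: -0.0
t: 27.5
position: [0.4758, -0.2444, 0.108]
tool_rot: [0.055, 1.57, -0.055]
force: [-11.0, 5.5, 42.7]
gripper_width: 0.0003
```

```bash

python3 -m handwheel '[0,0,0,-0.02,0,0,0,0,0,0,-0.06,0,0,0.085,0,0,0,-0.1,0,0,0.085,0,0,0,-0.13,0,0,0.085]'
python3 go.py .35 -.25 .25 -.068 0 1
python3 - <<'E'
from h import *
c,im=snap("top"); cv2.imwrite("pics/a7.png",cv2.resize(im[155:250,250:325],(474,600),interpolation=cv2.INTER_CUBIC))
hsv=cv2.cvtColor(im,cv2.COLOR_BGR2HSV); W=lambda q,z:plane(c,*q,z)[:2]
m=cv2.inRange(hsv,(20,120,90),(33,255,255)); m=cv2.morphologyEx(m,cv2.MORPH_CLOSE,np.ones((5,5)))
k=max(cv2.findContours(m,0,1)[0],key=cv2.contourArea); print(cv2.boxPoints(cv2.minAreaRect(k)).round(1).tolist())
b=np.array([W(q,.06) for q in cv2.boxPoints(cv2.minAreaRect(k))]); print("base",b.mean(0).round(4)); 
e=b[1]-b[0],b[2]-b[1]; print([(round(float(np.hypot(*v)),4),round(float(np.arctan2(v[1],v[0])),3)) for v in e])
# blue bar rows/cols
bm=cv2.inRange(hsv,(100,110,50),(122,255,255))
far=[W((u,np.mean(np.nonzero(bm[158:178,u])[0])+158),.018) for u in range(270,312)]
lef=[W((np.mean(np.nonzero(bm[v,255:270])[0])+255,v),.018) for v in range(178,212)]
for n,p in(("far",far),("left",lef)):
    vx,vy,x,y=cv2.fitLine(np.array(p,np.float32),cv2.DIST_HUBER,0,.001,.001).ravel(); print(n,x,y,np.arctan2(vy,vx))
for u in (275,290,305): print(u,np.nonzero(bm[158:180,u])[0]+158,im[160:178,u].tolist())
for v in (185,200): print(v,np.nonzero(bm[v,250:272])[0]+250)
E
```

```text
t: 27.83
position: [0.4762, -0.2446, 0.2406]
tool_rot: [0.054, 1.568, -0.056]
force: [1.1, -0.7, 1.1]
gripper_width: 0.0357
at [ 0.4762 -0.2446  0.2406] yaw/rot [-0.001 -0.002 -0.07 ] F [ 1.1 -0.7  1.1] w 0.0357 t 27.83 q6 -2.00
turn [-0.002  0.002  0.001] shift [-0.0097 -0.0143 -0.1255]
[[282.5, 245.1999969482422], [289.6000061035156, 202.39999389648438], [311.79998779296875, 206.10000610351562], [304.70001220703125, 248.89999389648438]]
base [ 0.4567 -0.073 ]
[(0.1212, -0.191), (0.063, -1.75)]
far 0.63681465 -0.063273445 -1.5227171
left 0.5482811 0.025691673 0.04811924
275 [166 167 168 169] [[127, 133, 126], [128, 133, 126], [130, 137, 130], [128, 134, 128], [128, 134, 128], [138, 136, 124], [154, 103, 58], [141, 92, 49], [148, 94, 52], [154, 97, 51], [93, 77, 66], [160, 161, 154], [213, 223, 223], [212, 222, 223], [209, 221, 221], [213, 222, 224], [214, 224, 224], [214, 224, 226]]
290 [165 166 167 168] [[128, 134, 126], [128, 133, 126], [127, 133, 127], [129, 134, 127], [133, 130, 122], [146, 105, 72], [142, 91, 48], [142, 91, 51], [141, 93, 52], [93, 78, 65], [159, 162, 155], [214, 224, 224], [214, 224, 225], [213, 223, 223], [213, 221, 223], [213, 223, 224], [212, 222, 223], [212, 222, 222]]
305 [164 165 166 167 168] [[132, 139, 133], [131, 137, 130], [131, 138, 129], [133, 131, 123], [145, 105, 69], [144, 92, 50], [145, 94, 53], [139, 90, 50], [75, 54, 40], [131, 128, 121], [209, 220, 220], [209, 221, 221], [210, 220, 221], [209, 221, 222], [213, 223, 223], [213, 223, 224], [211, 220, 223], [210, 222, 222]]
185 [259 260 261 262]
200 [260 261 262 263]
```

View pics/a7.png

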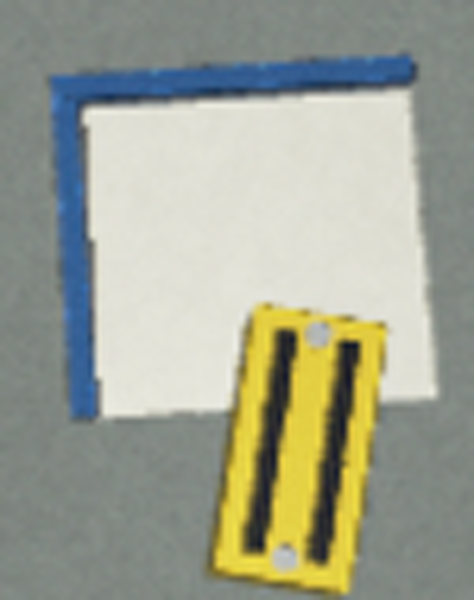

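```bash

python3 -m handwheel '[0,0,0,0,0,0,0.085]' >/dev/null; python3 go.py .457 -.073 .15 -.185 0 1
```

```text
at [ 0.4796 -0.2463  0.2481] yaw/rot [-0.008 -0.016 -0.07 ] F [ 0.1 -0.3 -0.8] w 0.0554 t 27.97 q6 -2.00
turn [0.115 0.017 0.006] shift [ 0.0963  0.172  -0.0363]
```

```bash

python3 -m handwheel '[0.115,0.017,0.006,0.03,0.172,-0.036,0.085,0.115,0.017,0.006,0.03,0.172,-0.036,0.085,0.115,0.017,0.006,0.06,0.172,-0.036,0.085,0.115,0.017,0.006,0.096,0.172,-0.036,0.085,0.115,0.017,0.006,0.096,0.172,-0.036,0.085]'
python3 -m handwheel '[0,0,0,0,0,0,0.085,0,0,0,0,0,0,0.085]'
python3 go.py .457 -.073 .031 -.185 0 1
```

```text
t: 28.38
position: [0.4567, -0.0718, 0.1493]
tool_rot: [0.145, 1.565, -0.145]
force: [0.7, 0.2, -1.0]
gripper_width: 0.0849
t: 28.55
position: [0.4543, -0.0702, 0.1465]
tool_rot: [0.143, 1.572, -0.143]
force: [1.0, -0.9, -0.0]
gripper_width: 0.085
at [ 0.4543 -0.0702  0.1465] yaw/rot [ 0.     0.006 -0.182] F [ 1.  -0.9 -0. ] w 0.0850 t 28.55 q6 -1.57
turn [ 0.003 -0.006  0.   ] shift [ 0.1155 -0.0022  0.0039]
```

```bash

python3 -m handwheel '[0,-0.006,0,0.035,-0.002,0.004,0.085,0,-0.006,0,0.07,-0.002,0.004,0.085,0,-0.006,0,0.1,-0.002,0.004,0.085,0,-0.006,0,0.115,-0.002,0.004,0.085]'
python3 -m handwheel '[0,0,0,0,0,0,0.04,0,0,0,0,0,0,0.04,0,0,0,0,0,0,0.04,0,0,0,0,0,0,0.04]' 40
python3 go.py .562 -.018 .033 .048 0 1
```

```text
t: 28.88
position: [0.4565, -0.0738, 0.0292]
tool_rot: [0.143, 1.569, -0.144]
force: [-0.7, 0.0, -0.1]
gripper_width: 0.0852
t: 29.22
position: [0.4578, -0.0744, 0.0304]
tool_rot: [0.143, 1.566, -0.145]
force: [-0.4, -1.2, -2.4]
gripper_width: 0.0595
at [ 0.4578 -0.0744  0.0304] yaw/rot [-0.001 -0.    -0.183] F [-0.4 -1.2 -2.4] w 0.0595 t 29.22 q6 -1.57
turn [-0.231  0.     0.001] shift [-0.0026  0.0745  0.0922]
```

```bash

python3 -m handwheel '[-0.06,0,0,-0.003,0.019,0.023,0.04,-0.12,0,0,-0.003,0.038,0.046,0.04,-0.18,0,0,-0.003,0.057,0.069,0.04,-0.231,0,0,-0.003,0.074,0.092,0.04,-0.231,0,0,-0.003,0.074,0.092,0.04]'
python3 -m handwheel '[0,0,0,0.002,0,0,0.04,0,0,0,0.003,0,0,0.04]'
python3 go.py .568 -.0094 .03 .048 0 1
python3 - <<'E'
from h import *
c,im=snap("top"); cv2.imwrite("pics/a8.png",cv2.resize(im[155:250,250:325],(474,600),interpolation=cv2.INTER_CUBIC))
E
```

```text
t: 29.63
position: [0.5669, -0.0166, 0.0349]
tool_rot: [-0.04, 1.563, 0.039]
force: [1.0, 0.5, -3.2]
gripper_width: 0.0595
t: 29.8
position: [0.5669, -0.0167, 0.0323]
tool_rot: [-0.04, 1.562, 0.039]
force: [-0.8, 0.9, -2.8]
gripper_width: 0.0594
at [ 0.5669 -0.0167  0.0323] yaw/rot [-0.001 -0.008  0.05 ] F [-0.8  0.9 -2.8] w 0.0594 t 29.80 q6 -1.67
turn [0.002 0.008 0.001] shift [0.0023 0.0073 0.0014]
```

```bash

python3 -m handwheel '[0,0.008,0,0.002,0.004,0,0.04,0,0.008,0,0.002,0.007,0,0.04,0,0.008,0,0.002,0.01,0,0.04,0,0.008,0,0.002,0.01,0,0.04]'
python3 -m handwheel '[0,0,0,0,0,0.003,0.04,0,0,0,0,0,0.005,0.04,0,0,0,0,0,0.006,0.04]'
python3 go.py .568 -.0094 .03 .048 0 1
```

```text
t: 30.18
position: [0.5649, -0.0101, 0.0302]
tool_rot: [-0.045, 1.572, 0.035]
force: [-1.0, -12.9, -2.5]
gripper_width: 0.0593
t: 30.43
position: [0.5689, -0.0104, 0.0302]
tool_rot: [-0.045, 1.577, 0.034]
force: [-7.2, -3.5, 5.1]
gripper_width: 0.0596
at [ 0.5689 -0.0104  0.0302] yaw/rot [-0.007  0.006  0.05 ] F [-7.2 -3.5  5.1] w 0.0596 t 30.43 q6 -1.65
turn [ 0.002 -0.007  0.007] shift [ 0.0002  0.001  -0.0008]
```

```bash

python3 -m handwheel '[0,0,0,0,0.002,0.002,0.04,0,0,0,0,0.003,0.003,0.04,0,0,0,0,0.003,0.004,0.04]'
python3 -m handwheel '[0,0,0,0,0,0,0.085,0,0,0,0,0,0,0.085,0,0,0,0,0,0,0.085,0,0,0,0,0,0,0.085]'
python3 -m handwheel '[0,0,0,-0.03,0,0,0.085,0,0,0,-0.07,0,0,0.085,0,0,0,-0.11,0,0,0.085,0,0,0,-0.15,0,0,0.085,0,0,0,-0.15,0,0,0.085]'
python3 go.py .3 -.25 .22 .048 0 2
```

```text
t: 30.68
position: [0.5688, -0.0099, 0.0304]
tool_rot: [-0.049, 1.585, 0.031]
force: [-12.6, -13.4, 8.8]
gripper_width: 0.0592
t: 31.02
position: [0.5695, -0.0094, 0.0307]
tool_rot: [-0.049, 1.584, 0.032]
force: [-0.6, -0.0, -0.0]
gripper_width: 0.085
t: 31.43
position: [0.5766, -0.0072, 0.1894]
tool_rot: [-0.05, 1.566, 0.032]
force: [2.0, -0.8, 0.0]
gripper_width: 0.0849
at [ 0.5766 -0.0072  0.1894] yaw/rot [-0.011 -0.004  0.052] F [ 2.  -0.8  0. ] w 0.0849 t 31.43 q6 -1.64
turn [0.002 0.002 0.006] shift [-0.0145 -0.1143 -0.1444]
turn [0.002 0.002 0.006] shift [-0.0149 -0.1145 -0.1442]
```

Clear the view and check everything.

```bash

python3 -m handwheel '[0,0,0,-0.015,-0.114,-0.144,0.085,0,0,0,-0.015,-0.114,-0.144,0.085,0,0,0,-0.015,-0.114,-0.144,0.085,0,0,0,-0.015,-0.114,-0.144,0.085,0,0,0,-0.015,-0.114,-0.144,0.085]'
python3 -m handwheel '[0,0,0,-0.015,-0.114,-0.14,0.085,0,0,0,-0.015,-0.114,-0.14,0.085,0,0,0,-0.015,-0.114,-0.14,0.085,0,0,0,-0.015,-0.114,-0.14,0.085,0,0,0,-0.015,-0.114,-0.14,0.085]'
python3 -m handwheel '[0,0,0,0,0,0,0.085,0,0,0,0,0,0,0.085]'
cat > chk.py <<'E'
from h import *
import sys
c,im=snap("top"); cv2.imwrite("pics/%s_t.png"%sys.argv[1],cv2.resize(im,(768,576),interpolation=cv2.INTER_CUBIC)); cs,ims=snap("scene"); cv2.imwrite("pics/%s_s.png"%sys.argv[1],cv2.resize(ims[90:345,180:420],(565,600),interpolation=cv2.INTER_CUBIC))
hsv=cv2.cvtColor(im,cv2.COLOR_BGR2HSV); W=lambda q,z:plane(c,*q,z)[:2]
m=cv2.inRange(hsv,(20,120,90),(33,255,255)); m=cv2.morphologyEx(m,cv2.MORPH_CLOSE,np.ones((5,5)))
k=max(cv2.findContours(m,0,1)[0],key=cv2.contourArea); b=np.array([W(q,.06) for q in cv2.boxPoints(cv2.minAreaRect(k))]); print("base",b.mean(0).round(4),b.round(4).tolist())
e=b[1]-b[0],b[2]-b[1]; print([(round(float(np.hypot(*v)),4),round(float(np.arctan2(v[1],v[0])),3)) for v in e])
E
python3 chk.py f1
```

```text
t: 31.85
position: [0.4353, -0.13, 0.2058]
tool_rot: [-0.049, 1.567, 0.03]
force: [-0.4, 0.3, -0.1]
gripper_width: 0.0847
t: 32.27
position: [0.2987, -0.2525, 0.2223]
tool_rot: [-0.049, 1.567, 0.027]
force: [-0.6, -0.1, -0.3]
gripper_width: 0.0852
t: 32.43
position: [0.2985, -0.2528, 0.2225]
tool_rot: [-0.048, 1.566, 0.025]
force: [0.4, -0.4, -0.5]
gripper_width: 0.0852
base [ 0.5649 -0.0103] [[0.6256, 0.0225], [0.6287, -0.0379], [0.5041, -0.0423], [0.5011, 0.0166]]
[(0.0605, -1.519), (0.1247, -3.106)]
```

View pics/f1_t.png

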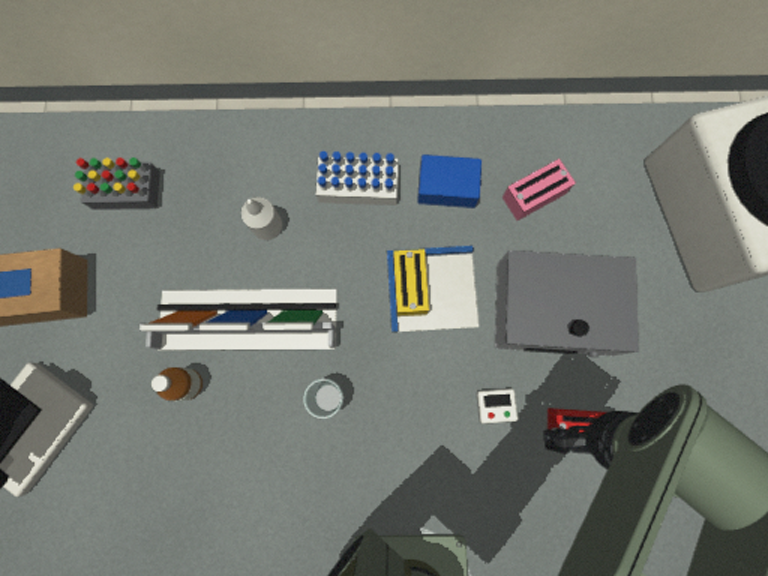

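View pics/f1_s.png

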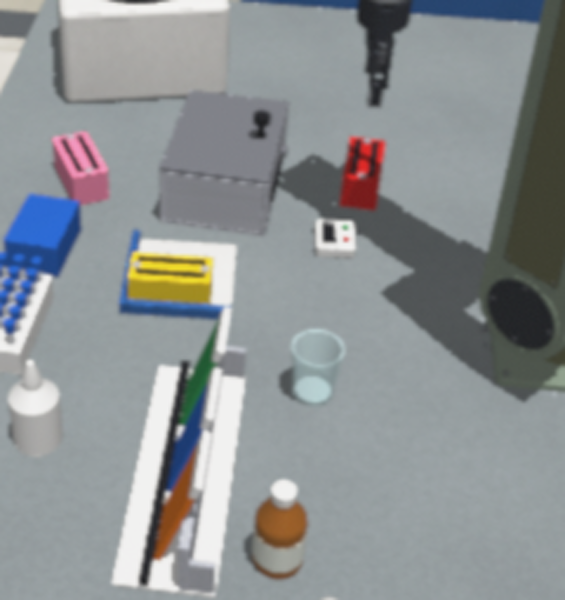

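```bash
python3 - <<'E'
from h import *
c,im=snap("top"); cv2.imwrite("pics/f2.png",cv2.resize(im[155:230,250:325],(600,600),interpolation=cv2.INTER_CUBIC))
E
sed -n '2,5p' m.py > m2.py; sed -i '1i from h import *\nc,im=snap("top")' m2.py; sed -i '/^c,im=snap("top")$/{x;s/^/x/;/^xx/{x;d};x}' m2.py
cat >> m2.py <<'E'
L("base +y",(264.5,207),(262.5,170),.06); L("base -y",(286,207),(283.5,170),.06)
L("base far",(282,166.5),(264,167.5),.06); L("base near",(285,208.5),(266,210),.06)
L("bar left outer",(262,218),(259.3,172),.02); L("bar far outer",(314,164.3),(288,165.2),.02); L("bar far inner",(314,168.3),(290,169.4),.02)
E
python3 m2.py
```

```text
base +y [0.5094 0.0175] [0.6168 0.022 ] len 0.1075 dir 0.0417
base -y [ 0.5089 -0.0468] [ 0.6163 -0.0427] len 0.1074 dir 0.0387
base far [ 0.626  -0.0351] [0.6173 0.0157] len 0.0515 dir 1.7399
base near [ 0.5024 -0.0406] [0.4988 0.0128] len 0.0535 dir 1.6375
bar left outer [0.4833 0.0207] [0.6214 0.0214] len 0.1381 dir 0.0051
bar far outer [ 0.6465 -0.1335] [ 0.6423 -0.0557] len 0.0779 dir 1.6257
bar far inner [ 0.6301 -0.1331] [ 0.6265 -0.0614] len 0.0717 dir 1.6215
```

View pics/f2.png

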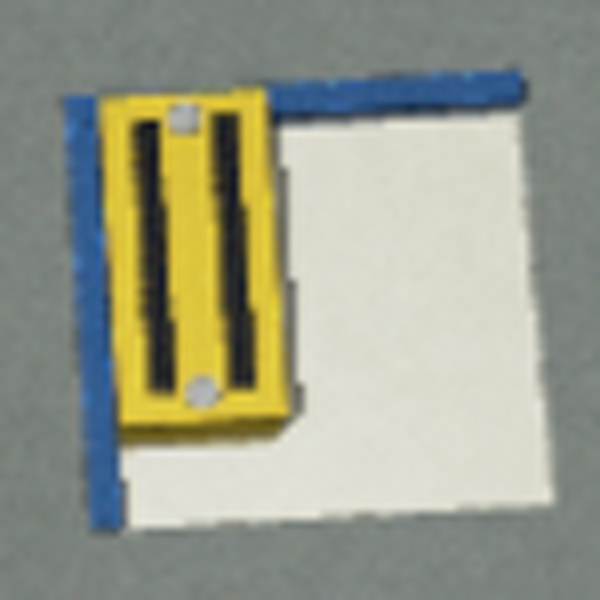

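```bash
python3 -c "
from station import ctrl
print(ctrl.finish_job()); print(ctrl.get_state()['t'])"
```

```text
the job is handed in; nothing more can be done
None
the job is handed in; nothing more can be done
```

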